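# Load the bonder's work holder and nest the rinse cups

## Task

The two packages on the drying mat are rinsed and ready for wire bonding: seat each one flat in a pocket of the work holder and swing that pocket's clamp fully shut over it. Clear away the rinsing: nest all the empty rinse cups that are out into one stack, each upright inside the next wider one, standing on the bench. Leave the wire spool, bottle, chip box and tweezers where they are.

Things in the scene. Friction and masses are not known exactly. Their poses are not given: they have to be found in the camera images.
- cup_1: widest of the five graded stainless-steel rinse cups: plain, open, straight-sided and round, 98 mm outside diameter, 42 mm high, wall 2.5 mm, floor 4 mm thick, about 160 g. It is too wide for the gripper and is the natural base of the nest. Origin at the centre of its underside, z up. Any of the cups may be absent (None).
- cup_2: second of the five graded stainless-steel rinse cups: plain, open, straight-sided and round, 70 mm outside diameter, 52 mm high, wall 2.5 mm, floor 4 mm thick, about 120 g. Origin at the centre of its underside, z up. Any of the cups may be absent (None).
- cup_3: third of the five graded stainless-steel rinse cups: plain, open, straight-sided and round, 54 mm outside diameter, 62 mm high, wall 2.5 mm, floor 4 mm thick, about 100 g. Origin at the centre of its underside, z up. Any of the cups may be absent (None).
- cup_4: fourth of the five graded stainless-steel rinse cups: plain, open, straight-sided and round, 40 mm outside diameter, 72 mm high, wall 2.5 mm, floor 4 mm thick, about 80 g. Origin at the centre of its underside, z up. Any of the cups may be absent (None).
- cup_5: narrowest of the five graded stainless-steel rinse cups: plain, open, straight-sided and round, 28 mm outside diameter, 82 mm high, wall 2.5 mm, floor 4 mm thick, about 60 g. Origin at the centre of its underside, z up. Any of the cups may be absent (None).
- package_1: open gold-plated microcircuit package, a solid brass-coloured block 24 mm (its x) by 40 mm (its y) by 12 mm high with the die showing in its top, about 50 g; the two are alike and may go in either pocket, either way round. Origin at the centre of its underside, z up. It starts on the drying mat.
- package_2: open gold-plated microcircuit package, a solid brass-coloured block 24 mm (its x) by 40 mm (its y) by 12 mm high with the die showing in its top, about 50 g; the two are alike and may go in either pocket, either way round. Origin at the centre of its underside, z up. It starts on the drying mat.
- mat: pale drying mat, fixed, 130 mm (x) by 200 mm (y), 3 mm thick, on the bench; the packages start on it. Origin at the centre of its underside.
- holder: the bonder's work holder, fixed to the bench: a cream base plate 110 mm (x) by 250 mm (y) by 10 mm with an aluminium block 76 mm (x) by 136 mm (y) on it whose top is 26 mm above the bench; two rectangular pockets in the block, side by side along y, each with a swing clamp outboard of it. Origin at the centre of its underside, z up.
- pocket_left (a point): centre of the floor of the pocket at the holder's +y end, axes as the holder's. The pocket is 27 mm (x) by 43 mm (y), 6 mm deep with a small chamfer, floor 20 mm above the bench, so a seated package stands 6 mm proud.
- clamp_left (a joint): angle (rad) of the steel swing clamp of pocket_left about the vertical axis through pivot_left: 0 = shut against its stop, toe over the package's end rim (2 mm above it), tail with knob pointing to the holder's +y; grows as it opens, the knob swinging towards the holder's -x (1.57 = knob at -x, stop at 1.9). About 1 N at the knob turns it; it stays where left.
- pivot_left (a point): point on the vertical hinge axis of clamp_left, 81 mm to +y of the holder's middle, 32 mm above the bench (underside of the clamp); axes as the holder's.
- knob_left (a point): top centre of the black upright knob on the tail of that clamp: a round post 12 mm in diameter standing 30 mm above the flat steel tail (tail top 39 mm, knob top 69 mm above the bench), 45 mm from the hinge axis.
- pocket_right (a point): centre of the floor of the pocket at the holder's -y end, axes as the holder's. The pocket is 27 mm (x) by 43 mm (y), 6 mm deep with a small chamfer, floor 20 mm above the bench, so a seated package stands 6 mm proud.
- clamp_right (a joint): angle (rad) of the steel swing clamp of pocket_right about the vertical axis through pivot_right: 0 = shut against its stop, toe over the package's end rim (2 mm above it), tail with knob pointing to the holder's -y; grows as it opens, the knob swinging towards the holder's -x (1.57 = knob at -x, stop at 1.9). About 1 N at the knob turns it; it stays where left.
- pivot_right (a point): point on the vertical hinge axis of clamp_right, 81 mm to -y of the holder's middle, 32 mm above the bench (underside of the clamp); axes as the holder's.
- knob_right (a point): top centre of the black upright knob on the tail of that clamp: a round post 12 mm in diameter standing 30 mm above the flat steel tail (tail top 39 mm, knob top 69 mm above the bench), 45 mm from the hinge axis.
- spool: bystander: aluminium spool of bonding wire, 48 mm diameter, 22 mm high, standing on the bench. Origin at the centre of its underside.
- bottle: bystander: white plastic bottle with a blue cap, 48 mm diameter, 120 mm high. Origin at the centre of its underside.
- chipbox: bystander: flat white chip box with a clear lid, 52 by 52 by 14 mm. Origin at the centre of its underside.
- tweezers: bystander: steel tweezers lying on the bench, 122 mm long (along its x), 14 mm wide, 9 mm high. Origin near the middle of the underside.

How it is judged:
By the outcome, as a careful person would: the job done as asked, in the order asked, and still so for the second after the job is handed in, with the robot touching nothing.
Of cup_1, cup_2, cup_3, cup_4, cup_5 only 4 to 5 are there at a start; the rules pass over those that are not, and their reading is None.
At some moment in a run one of package_1, package_2, cup_1, cup_2, cup_3 may be knocked a few centimetres aside while the robot is not near it.
It also fails if it takes over 208 s, if anything falls off the work surface, if the arm or the gripper's body presses on something with over 40 N, if the wrist force passes 120 N, or if a joint passes its speed limit or range.

## Robot

A 6-joint arm with a two-finger parallel gripper is mounted at the origin on the work surface. World frame = base frame: x ahead of the robot, y to its left, z up, the work surface at z = 0. Lengths are in m, angles in rad, forces in N, time in s.
With the tool pointing down it reaches from about 0.325 to 1 m from the base axis. Payload 5.1 kg.
Tool frame: the origin (TCP) lies at the very end of the fingers, on their centre line; the grasp point (between the pads) lies 19 mm behind it (robot.hold_point_z is the distance from the TCP to the grasp point, in m); z points along the fingers, y is the line along which they close (so a half turn about z gives the same grasp; the last joint's range is limited). The gripper opens to 85 mm and grips with 20 to 120 N. Pads are 22 mm wide; open, the fingers measure 114 mm over their backs; the gripper's body (76 mm by 85 mm) begins 54 mm behind the grasp point. The pads swing forward as they close: fully open they stand 13 mm farther back than shut.
Start: joints at [1.196, 0.124, 1.65, -0, 1.367, -0.083], TCP at [0.187, 0.623, 0.231] pointing down, gripper open.
Joint ranges: [-2.61, 2.61], [-1.02, 2.33], [0.03, 2.71], [-1.35, 4.49], [0.32, 2.68], [-2.91, 2.91]. Speed limits (rad/s): [2.57, 2.57, 3.14, 3.14, 3.14, 3.14].

## Interface

Orientations are given as a unit quaternion [x, y, z, w].
In Python, from plant import robot gives the robot as it stands.
- The arm moves only by the shell command python3 -m inch 'ROWS' [FORCE]. ROWS is JSON, a list of rows, each a list of 3 entries, a list of its own where there are three numbers: the shift along the world's x, y, z in mm, then the turn, a rotation vector about the world's x, y, z in degrees, then the opening, from 0 (shut) to 1 (fully open). A call has exactly 5 rows; each row shifts and turns the commanded pose from where the row before left it; what a row does not reach is not made up. A row lasts 1/12 s, in which the tool goes at most 41.7 mm and 7.16 degrees, less where a joint would pass 70% of its speed; a pose out of reach is approached as far as the arm can. A call is refused whole if a number of a shift passes 41.7 or a number of a turn 7.16, either way. A call with a gripper value outside its range is refused whole. The fingers move at their own pace and stop on an object; FORCE is the grip in N (left out, the last holds). Time passes only in rows, so rows that do not move let the fingers close, or fill a call up. It gives the time, the measured TCP pose, the force, the opening and the grip force at its end, in the units of the state.
- robot.get_obs(): the state, without advancing time (a new reading comes with each control period).
- robot.get_image(name): name is "scene" or "top"; returns a dict with "frame" (384x512x3 uint8, blue, green, red), "fx", "fy", "cx", "cy" (pixels), "xyz" and "rotation" of the camera in the world. Camera axes: x right, y down, z forward; pixel columns grow to the right and rows downward; lengths in m; the calibration is good to about 2 mm. A picture is of the moment at which its call begins. There is no depth.
- robot.sign_off(): hands the job in; it is judged then, once.
Trained networks look in a picture, given as the dict that the camera call returned (one of the last four; its "shot" number tells which), for a name from the list of things; names that differ only in an ending like _2 or _b are one class to them, and where a whole thing is asked for, a point or a joint stands for the part that bears it (a point fixed in the world has none). Each returns a list of dicts, best first, with "p" (0 to 1); they miss things now and then, are a little off and sometimes report something else, mostly with a low value. They report only what shows in the picture. A call takes as long as a camera call.
- robot.trace(picture, target): "region" (384x512 bool, what is visible of it) and "bbox" ([centre column, centre row, width, height] in pixels, round what is visible of it).
The state is a dict: "time_s": time; "qpos": joint angles; "qvel": joint speeds; "tau": joint torques, N m; "position": TCP position; "tool_rot": TCP orientation; "force": force on the tool from outside, world axes, zero at the start; "wrist_torque": the same for the moment, N m; "width": finger opening in m; "finger_force": force on a finger pad.
Only numpy, scipy, OpenCV 4.12 (cv2) and the standard library are available. Lean on these libraries where they do the work, as an engineer would, in place of code of your own. Each camera call takes 0.05 s, during which the arm holds its last target. There are 200 camera calls.

## Working session

There is one attempt and no reset: what is moved stays moved. The work goes in short steps, Python scripts to look and compute and a shell command to move; the robot and the scene stay as the last step left them, time stands still between calls to the robot, and variables do not carry over. Pictures are saved under pics/ and viewed, at most 14 in all, crops included, and the job is handed in when it is done.

```bash
ls; mkdir -p pics; python3 - <<'E'
from plant import robot
import cv2
o=robot.get_obs(); print({k:o[k] for k in ('time_s','position','tool_rot','width')}, robot.hold_point_z)
for n in('scene','top'):
    p=robot.get_image(n); cv2.imwrite(f'pics/{n}0.png',cv2.resize(p['frame'],(800,600)))
    print(n,p['fx'],p['cx'],p['cy'],p['xyz'],p['rotation'])
E
```

```text
pics
{'time_s': 0.0, 'position': array([0.1867944 , 0.62193741, 0.23005555]), 'tool_rot': array([ 1.45396575e-01,  9.89372906e-01, -1.01871282e-03, -2.27349749e-04]), 'width': 0.08553586936191922} 0.0187
scene 466.6778695996022 254.95555668457138 190.9049701082948 [1.20103884 0.94430062 0.79425501] [ 0.24435017  0.84114566 -0.45893937 -0.14880062]
top 442.2532586131419 254.31996390895597 195.09352035636047 [0.38123193 0.01934714 1.26052522] [ 0.71374582 -0.69655281  0.05736528 -0.04572003]
```

View pics/scene0.png

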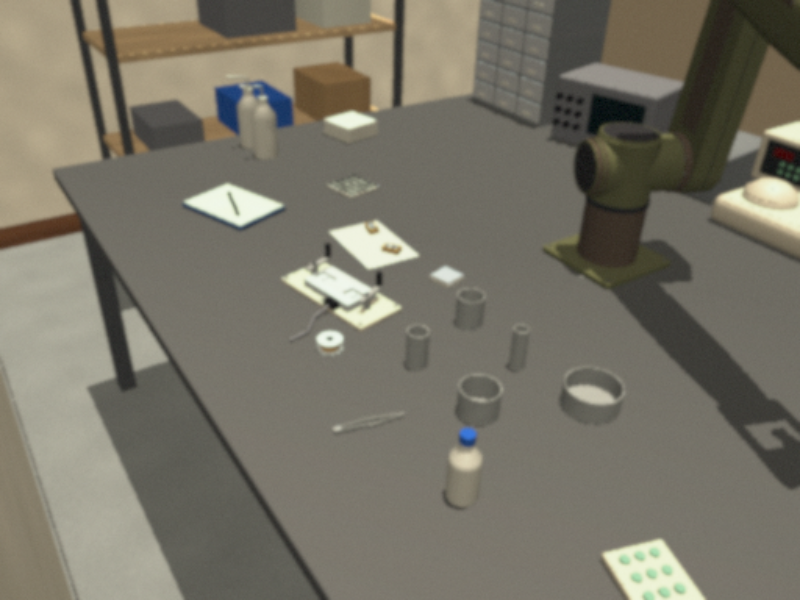

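View pics/top0.png

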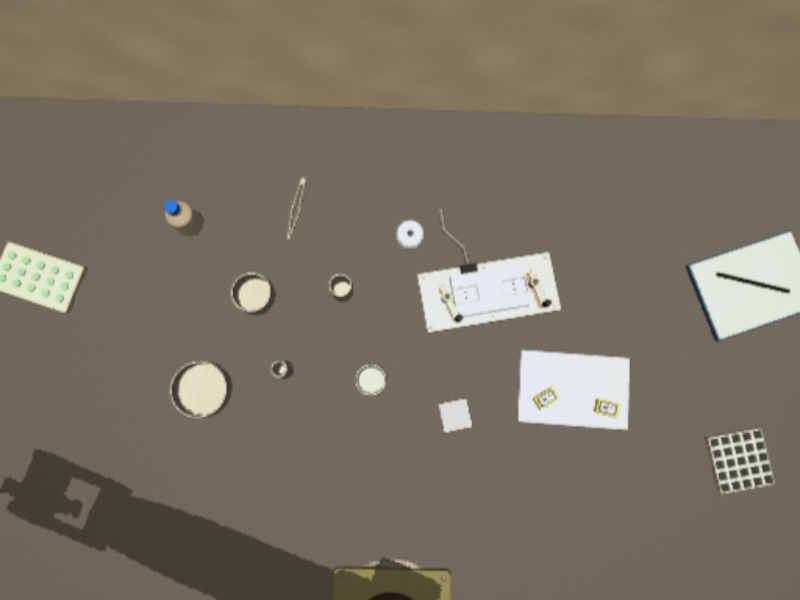

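```bash
cat > h.py <<'E'
import numpy as np, cv2
from scipy.spatial.transform import Rotation as R
from scipy.optimize import minimize
from plant import robot
def proj(p,X):
    c=(np.asarray(X,float)-p['xyz'])@R.from_quat(p['rotation']).as_matrix()
    return np.c_[p['fx']*c[:,0]/c[:,2]+p['cx'],p['fy']*c[:,1]/c[:,2]+p['cy']]
def unproj(p,u,v,z):
    d=R.from_quat(p['rotation']).as_matrix()@[(u-p['cx'])/p['fx'],(v-p['cy'])/p['fy'],1]
    return np.array(p['xyz'])+d*(z-p['xyz'][2])/d[2]
def box(a,b,z0,z1): return np.array([[sx*a/2,sy*b/2,z] for sx in(-1,1) for sy in(-1,1) for z in(z0,z1)])
def cyl(d,z0,z1):
    t=np.linspace(0,2*np.pi,40,endpoint=False); return np.array([[d/2*np.cos(a),d/2*np.sin(a),z] for a in t for z in(z0,z1)])
S=4
def render(p,parts,q,shape):
    m=np.zeros((384*S,512*S),np.uint8); c,s=np.cos(q[2]),np.sin(q[2])
    for P in parts:
        W=P.copy(); W[:,0]=c*P[:,0]-s*P[:,1]+q[0]; W[:,1]=s*P[:,0]+c*P[:,1]+q[1]
        h=cv2.convexHull(((proj(p,W)+.5)*S).astype(np.float32))
        cv2.fillConvexPoly(m,np.round(h*16).astype(int),1,shift=4)
    return cv2.GaussianBlur(cv2.resize(m.astype(np.float32),(512,384),interpolation=cv2.INTER_AREA),(0,0),1.0)
def fit(views,parts,q0,yaw=True):
    T=[cv2.GaussianBlur(r.astype(np.float32),(0,0),1.0) for _,r in views]
    f=lambda q:sum(((render(p,parts,[q[0]/1e3,q[1]/1e3,q[2]/30 if yaw else 0],0)-t)**2).sum() for (p,_),t in zip(views,T))/sum(t.sum() for t in T)
    x0=np.array([q0[0]*1e3,q0[1]*1e3,q0[2]*30]); n=3 if yaw else 2
    g=lambda x:f(list(x)+[0]*(3-n))
    r=minimize(g,x0[:n],method='Nelder-Mead',options=dict(xatol=.05,fatol=1e-5,initial_simplex=x0[:n]+np.vstack([np.zeros(n),np.eye(n)*8])))
    x=list(r.x)+[0]*(3-n); return np.array([x[0],x[1],np.degrees(x[2]/30)]).round(1),round(r.fun,3)
CUPS={1:(98,42),2:(70,52),3:(54,62),4:(40,72),5:(28,82)}
def cup(i): d,h=CUPS[i]; return [cyl(d/1e3,0,h/1e3)]
PK=[box(.024,.040,.003,.015)]
HO=[box(.11,.25,0,.01),box(.076,.136,.01,.026)]
E
cat > m1.py <<'E'
from h import *
V=[robot.get_image(n) for n in('top','scene')]
D={}
for name in('cup_1','package_1','holder','clamp_left','spool','bottle','chipbox','tweezers'):
    for k,p in enumerate(V):
        L=[d for d in robot.trace(p,name) if d['p']>.3]; D[name,k]=L
        print(name,k,[(round(d['p'],2),np.round(d['bbox']).astype(int).tolist(),unproj(p,d['bbox'][0],d['bbox'][1],.02).round(3)[:2].tolist()) for d in L])
import pickle; pickle.dump((V,D),open('m.pkl','wb'))
E
python3 m1.py
```

```text
cup_1 0 [(0.92, [162, 189, 23, 28], [0.575, 0.262]), (0.78, [129, 252, 40, 40], [0.395, 0.345]), (0.56, [218, 184, 17, 21], [0.594, 0.104]), (0.53, [236, 244, 16, 17], [0.424, 0.048]), (0.34, [314, 175, 89, 80], [0.627, -0.169])]
cup_1 1 [(0.92, [267, 222, 18, 31], [0.573, 0.086]), (0.84, [380, 253, 41, 39], [0.399, 0.349]), (0.84, [298, 196, 17, 24], [0.414, 0.023]), (0.6, [307, 255, 31, 37], [0.567, 0.256]), (0.59, [333, 222, 14, 32], [0.413, 0.181])]
package_1 0 [(0.65, [387, 262, 15, 9], [0.385, -0.373])]
package_1 1 [(0.47, [250, 158, 14, 6], [0.411, -0.254])]
holder 0 [(0.66, [312, 174, 92, 76], [0.629, -0.162])]
holder 1 [(0.63, [218, 186, 78, 64], [0.598, -0.152])]
clamp_left 0 [(0.75, [261, 149, 18, 14], [0.698, -0.015]), (0.64, [288, 195, 17, 26], [0.566, -0.096])]
clamp_left 1 [(0.68, [211, 222, 14, 12], [0.709, 0.003])]
spool 0 [(0.47, [262, 151, 17, 16], [0.694, -0.019]), (0.42, [129, 250, 36, 33], [0.401, 0.345])]
spool 1 [(0.66, [210, 221, 19, 16], [0.708, -0.0])]
bottle 0 [(0.7, [118, 142, 29, 20], [0.708, 0.397])]
bottle 1 [(0.74, [297, 299, 20, 48], [0.685, 0.366]), (0.73, [238, 270, 47, 15], [0.747, 0.212]), (0.71, [220, 184, 77, 57], [0.587, -0.159])]
chipbox 0 [(0.7, [294, 267, 23, 20], [0.366, -0.113]), (0.6, [237, 245, 15, 21], [0.421, 0.046])]
chipbox 1 [(0.56, [218, 184, 79, 55], [0.592, -0.164]), (0.45, [286, 179, 23, 17], [0.385, -0.079])]
tweezers 0 [(0.62, [188, 134, 14, 40], [0.737, 0.195])]
tweezers 1 [(0.72, [236, 270, 49, 14], [0.752, 0.209])]
```

```bash
cat > m2.py <<'E'
from h import *
import pickle
V,D=pickle.load(open('m.pkl','rb')); p=V[0]; f=p['frame']
g=f.max(2); hsv=cv2.cvtColor(f,cv2.COLOR_BGR2HSV)
n,lab,st,ce=cv2.connectedComponentsWithStats((g>150).astype(np.uint8))
hl=lab[185,280] if lab[185,280] else lab[200,275]
for i in range(1,n):
    if st[i,4]>100: print(i,st[i],ce[i].round(1))
def filled(x0,y0,x1,y1,m):
    o=np.zeros_like(m,bool);o[y0:y1,x0:x1]=m[y0:y1,x0:x1];return o
hm=filled(260,155,365,216,g>150)
hull=np.zeros((384,512),np.uint8);cv2.fillConvexPoly(hull,cv2.convexHull(np.argwhere(hm)[:,::-1].astype(np.int32)),1)
hq=fit([(p,hull>0)],HO,(.62,-.165,.1)); print('holder',hq)
pk=[]
for (x0,y0,x1,y1) in((338,242,360,266),(376,250,400,272)):
    m=filled(x0,y0,x1,y1,(f[:,:,2].astype(int)-f[:,:,0]>35))
    c=np.zeros((384,512),np.uint8);cv2.fillConvexPoly(c,cv2.convexHull(np.argwhere(m)[:,::-1].astype(np.int32)),1)
    cc=np.argwhere(m).mean(0); w=unproj(p,cc[1],cc[0],.012)
    best=min((fit([(p,c>0)],PK,(w[0],w[1],y)) for y in(0,.8,-.8,1.57)),key=lambda r:r[1]); pk.append(best); print('pk',best,m.sum())
z=p['frame'][150:280,250:410]; z=cv2.resize(z,None,fx=5,fy=5,interpolation=cv2.INTER_CUBIC)
def dr(parts,q,col):
    for P in parts:
        c,s=np.cos(q[2]),np.sin(q[2]);W=P.copy();W[:,0]=c*P[:,0]-s*P[:,1]+q[0];W[:,1]=s*P[:,0]+c*P[:,1]+q[1]
        h=cv2.convexHull(((proj(p,W)+.5-[250,150])*5).astype(np.int32));cv2.polylines(z,[h],True,col,1)
u=lambda q:(q[0]/1e3,q[1]/1e3,np.radians(q[2]))
dr(HO,u(hq[0]),(0,0,255))
dr([box(.027,.043,.026,.026)+[0,s,0] for s in(.034,-.034)],u(hq[0]),(255,0,0))
for b in pk: dr(PK,u(b[0]),(0,0,255))
cv2.imwrite('pics/crop1.png',z)
E
python3 m2.py
```

```text
5 [105 128  17  17 193] [113. 136.]
10 [254 141  17  18 238] [261.9 149.3]
14 [ 441  148   71   69 3154] [480.2 182. ]
15 [   0  155   54   45 1603] [ 24.2 176.9]
16 [ 267  161   92   52 3183] [312.5 186.6]
24 [149 178  24  22 356] [162.  188.5]
27 [ 332  224   71   51 3246] [367.2 249. ]
29 [114 231  31  36 807] [129.3 248.6]
33 [228 233  19  20 275] [237.2 243.1]
38 [281 255  21  22 350] [291.  265.4]
42 [453 274  42  42 653] [473.4 294.2]
51 [270 366  17  18 104] [281.1 372.3]
holder (array([ 614. , -161. ,    1.6]), np.float64(0.202))
pk (array([ 403.4, -269.3,   31.5]), np.float64(0.003)) 71
pk (array([ 389.1, -379.2,  -13.5]), np.float64(0.005)) 78
```

View pics/crop1.png

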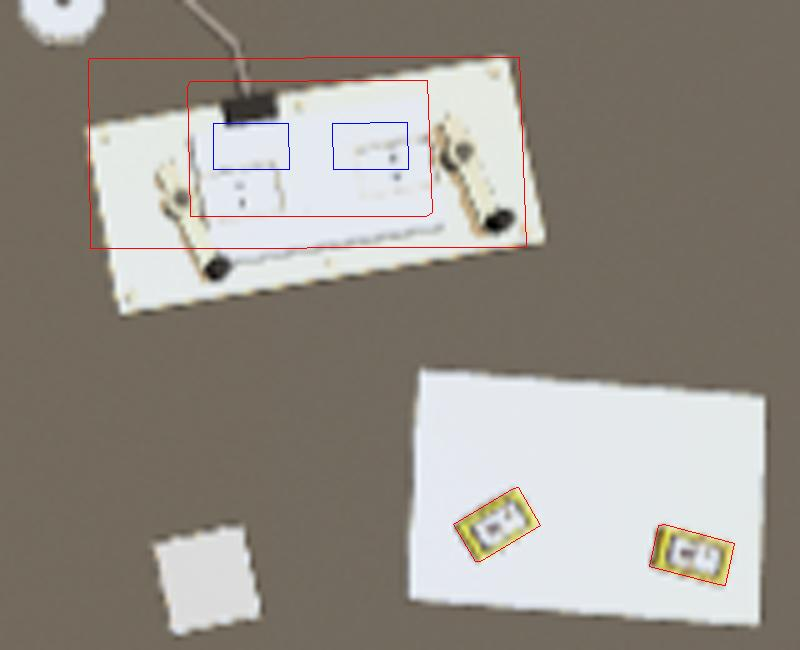

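```bash
sed -i "s/^hm=.*/hm=lab==lab[205,320]/; s/(.62,-.165,.1))/(.61,-.161,.17))/" m2.py; cat >> m2.py <<'E'
# clamp knobs: dark blobs
dk=(g<45).astype(np.uint8); n2,l2,s2,c2=cv2.connectedComponentsWithStats(dk)
H=u(hq[0]);Rh=np.array([[np.cos(H[2]),-np.sin(H[2])],[np.sin(H[2]),np.cos(H[2])]])
loc=lambda x,y:Rh@[x,y]+H[:2]
for i in range(1,n2):
    if 265<c2[i][0]<360 and 160<c2[i][1]<215 and s2[i,4]>5:
        w=unproj(p,*c2[i],.062)[:2]; d=Rh.T@(w-H[:2]); sg=1 if d[1]>0 else -1
        r=d-[0,sg*.081]; print('knob',c2[i].round(1),s2[i,4],w.round(4),'loc',d.round(4),'r',np.hypot(*r).round(4),'ang',np.arctan2(-r[0],sg*r[1]).round(2))
print('pockets',loc(0,.034),loc(0,-.034),'pivots',loc(0,.081),loc(0,-.081),'shut knobs',loc(0,.126),loc(0,-.126))
for i,(x,y,z0) in {1:(.395,.345,0),2:(.575,.26,0),3:(.424,.045,0),4:(.58,.1,0),5:(.41,.18,0)}.items():
    for k in(0,1):
        best=min(((np.hypot(*(unproj(V[k],*d['bbox'][:2],.03)[:2]-[x,y])),j,d) for j,d in enumerate(D['cup_1',k])),key=lambda t:t[:2])
        if best[0]<.08: print('cup',i,k,fit([(V[k],best[2]['region'])],cup(i),(x,y,0),False))
E
python3 m2.py
```

```text
5 [105 128  17  17 193] [113. 136.]
10 [254 141  17  18 238] [261.9 149.3]
14 [ 441  148   71   69 3154] [480.2 182. ]
15 [   0  155   54   45 1603] [ 24.2 176.9]
16 [ 267  161   92   52 3183] [312.5 186.6]
24 [149 178  24  22 356] [162.  188.5]
27 [ 332  224   71   51 3246] [367.2 249. ]
29 [114 231  31  36 807] [129.3 248.6]
33 [228 233  19  20 275] [237.2 243.1]
38 [281 255  21  22 350] [291.  265.4]
42 [453 274  42  42 653] [473.4 294.2]
51 [270 366  17  18 104] [281.1 372.3]
holder (array([ 617.8, -152.8,  -21.3]), np.float64(0.982))
pk (array([ 403.4, -269.3,   31.5]), np.float64(0.003)) 71
pk (array([ 389.1, -379.2,  -13.5]), np.float64(0.005)) 78
knob [348.3 194.2] 6 [ 0.5668 -0.2569] loc [-0.0096 -0.1155] r 0.0359 ang 0.27
pockets [ 0.63015054 -0.1211225 ] [ 0.60544946 -0.1844775 ] pivots [ 0.64722335 -0.07733301] [ 0.58837665 -0.22826699] shut knobs [ 0.66356966 -0.03540691] [ 0.57203034 -0.27019309]
cup 1 0 (array([403.6, 347.2,   0. ]), np.float64(0.009))
cup 1 1 (array([400. , 342.8,   0. ]), np.float64(0.005))
cup 2 0 (array([576.1, 262.5,   0. ]), np.float64(0.006))
cup 2 1 (array([575.3, 260.3,   0. ]), np.float64(0.002))
cup 3 0 (array([425.4,  46.2,   0. ]), np.float64(0.009))
cup 3 1 (array([425.5,  43.4,   0. ]), np.float64(0.005))
cup 4 0 (array([589.3, 103.5,   0. ]), np.float64(0.011))
cup 4 1 (array([587.9,  99.9,   0. ]), np.float64(0.008))
cup 5 1 (array([439.1, 199.8,   0. ]), np.float64(0.041))
```

View pics/crop1.png

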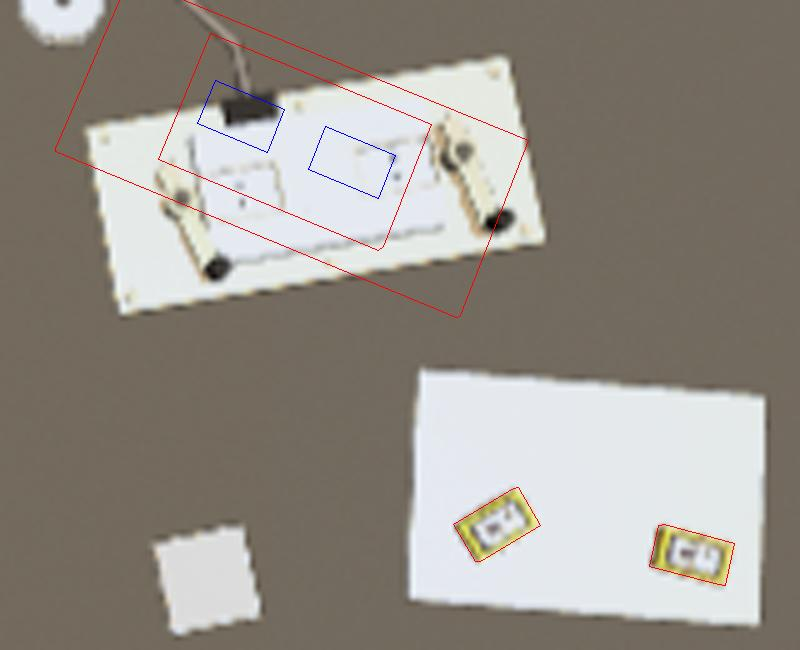

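```bash
sed -i "s/^hm=.*/hm=lab==16/" m2.py; sed -i "s/range(1,n):/[]:/; s/^dk=(g<45)/dk=(g<70)/" m2.py
python3 - <<'E'
s=open('m2.py').read()
s=s.replace("(.61,-.161,.17))","(.61,-.161,.17));hq=min(hq,fit([(p,hull>0)],HO,(.61,-.161,.0)),key=lambda r:r[1])")
s=s.replace("z=p['frame'][150","""# scene view holder
q=V[1];F=q['frame'];hb=(F.max(2)>140).astype(np.uint8);_,L,_,_=cv2.connectedComponentsWithStats(hb)
lid=np.bincount(L[180:192,205:225][L[180:192,205:225]>0]).argmax();h2=np.zeros((384,512),np.uint8);cv2.fillConvexPoly(h2,cv2.convexHull(np.argwhere(L==lid)[:,::-1].astype(np.int32)),1)
print('holder scene',fit([(q,h2>0)],[box(.11,.25,0,.01)],(hq[0][0]/1e3,hq[0][1]/1e3,np.radians(hq[0][2]))))
cv2.imwrite('pics/hs.png',cv2.resize(F[130:210,170:280],None,fx=7,fy=7,interpolation=cv2.INTER_CUBIC))
z=p['frame'][150""")
open('m2.py','w').write(s)
E
python3 m2.py
```

```text
holder (array([ 595.9, -165.8,   11.2]), np.float64(0.003))
pk (array([ 403.4, -269.3,   31.5]), np.float64(0.003)) 71
pk (array([ 389.1, -379.2,  -13.5]), np.float64(0.005)) 78
holder scene (array([ 588.1, -173.3,   11.3]), np.float64(0.034))
knob [299.2 171.2] 42 [ 0.6276 -0.121 ] loc [0.0398 0.0378] r 0.0588 ang -2.4
knob [349.2 193.7] 15 [ 0.5681 -0.2593] loc [-0.0454 -0.0864] r 0.0457 ang 1.45
knob [292.6 203.4] 13 [ 0.5374 -0.1037] loc [-0.0453  0.0723] r 0.0462 ang 1.76
pockets [ 0.58929603 -0.13244752] [ 0.60250397 -0.19915248] pivots [ 0.58016702 -0.08634263] [ 0.61163298 -0.24525737] shut knobs [ 0.57142647 -0.04219965] [ 0.62037353 -0.28940035]
cup 1 0 (array([403.6, 347.2,   0. ]), np.float64(0.009))
cup 1 1 (array([400. , 342.8,   0. ]), np.float64(0.005))
cup 2 0 (array([576.1, 262.5,   0. ]), np.float64(0.006))
cup 2 1 (array([575.3, 260.3,   0. ]), np.float64(0.002))
cup 3 0 (array([425.4,  46.2,   0. ]), np.float64(0.009))
cup 3 1 (array([425.5,  43.4,   0. ]), np.float64(0.005))
cup 4 0 (array([589.3, 103.5,   0. ]), np.float64(0.011))
cup 4 1 (array([587.9,  99.9,   0. ]), np.float64(0.008))
cup 5 1 (array([439.1, 199.8,   0. ]), np.float64(0.041))
```

View pics/crop1.png

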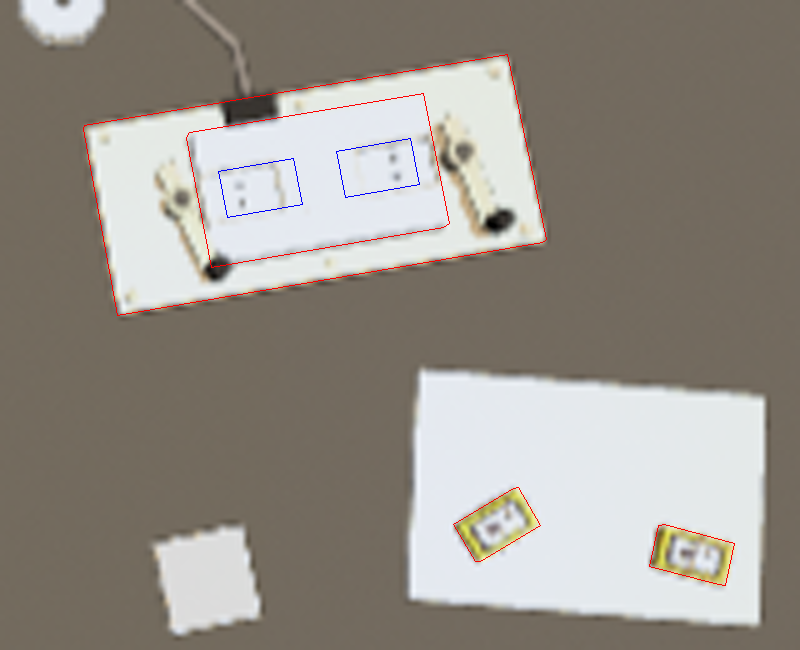

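```bash
cat > rect.py <<'E'
from h import *
import sys
def rectify(p,q,z,out,sc=4,hx=45,hy=95):
    # image: right = holder +y, down = holder +x, sc px per mm
    ys,xs=np.meshgrid(np.arange(-hy,hy,1/sc),np.arange(-hx,hx,1/sc)); c,s=np.cos(q[2]),np.sin(q[2])
    W=np.stack([q[0]+(c*xs-s*ys)/1e3,q[1]+(s*xs+c*ys)/1e3,np.full_like(xs,z)],-1).reshape(-1,3)
    m=proj(p,W).astype(np.float32).reshape(*xs.shape,2)
    f=cv2.remap(p['frame'],m,None,cv2.INTER_CUBIC)
    g=f.min(2).astype(float); lo,hi=np.percentile(g,2),np.percentile(g,99); lo=max(lo,hi-90)
    f=(np.clip((f-lo)/(hi-lo),0,1)*255).astype(np.uint8)
    for y in range(-90,91,10):
        X=int((y+hy)*sc); cv2.line(f,(X,0),(X,8 if y%50 else 20),(0,0,255),1)
    for x in range(-40,41,10):
        Y=int((x+hx)*sc); cv2.line(f,(0,Y),(8 if x%50 else 20,Y),(0,0,255),1)
    cv2.imwrite(out,f)
if __name__=='__main__':
    import pickle
    V,D=pickle.load(open('m.pkl','rb'))
    rectify(V[0],(.5959,-.1658,np.radians(11.2)),.026,'pics/rect.png')
E
python3 rect.py
```

```text
(no output)
```

View pics/rect.png

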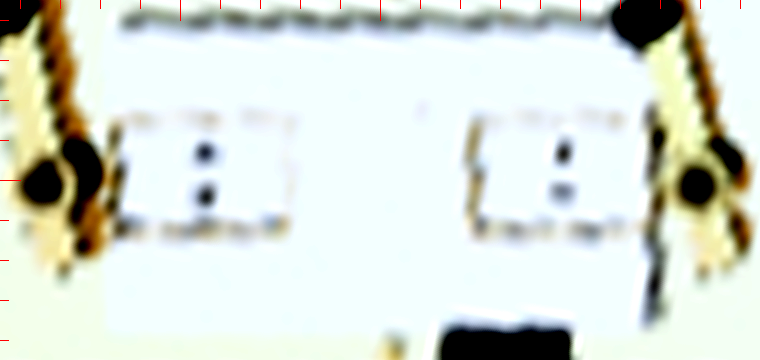

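```bash
cat > w.py <<'E'
# usage: w.py x y z yaw(tool y line, deg): shift (mm) and turn (deg) from the present TCP
import sys; from h import *
o=robot.get_obs(); P=o['position']*1e3; M=R.from_quat(o['tool_rot']).as_matrix()
yaw=np.degrees(np.arctan2(M[1,1],M[0,1])); print('t',round(o['time_s'],2),'P',P.round(1),'yaw',round(yaw,1),'tilt',round(np.degrees(np.arccos(-M[2,2])),2),'q',o['qpos'].round(2),'F',o['force'].round(1),'w',round(o['width']*1e3,1),'ff',np.round(o['finger_force'],1))
if len(sys.argv)>1:
    g=np.array(list(map(float,sys.argv[1:5]))); print('shift',(g[:3]-P).round(1),'turn',round((g[3]-yaw+90)%180-90,1))
E
python3 -m inch '[[[32,-40,0],[0,0,-7],1],[[32,-40,0],[0,0,-7],0.6],[[32,-40,0],[0,0,-7],0.6],[[32,-40,0],[0,0,-7],0.6],[[32,-40,0],[0,0,-7],0.6]]' 40
python3 -m inch '[[[32,-40,0],[0,0,-7],0.6],[[32,-40,0],[0,0,0],0.6],[[32,-40,0],[0,0,0],0.6],[[0,-41,0],[0,0,0],0.6],[[0,-41,0],[0,0,0],0.6]]'
python3 -m inch '[[[0,-41,-10],[0,0,0],0.6],[[0,-41,-10],[0,0,0],0.6],[[0,-41,-10],[0,0,0],0.6],[[0,-41,-10],[0,0,0],0.6],[[0,-41,-10],[0,0,0],0.6]]'
python3 -m inch '[[[0,-41,-10],[0,0,0],0.6],[[0,-41,-10],[0,0,0],0.6],[[0,-41,-10],[0,0,0],0.6],[[0,-41,-10],[0,0,0],0.6],[[0,-41,-10],[0,0,0],0.6]]'
python3 w.py 403 -270 60 31.5
```

```text
time_s: 1.42
position: [0.3179, 0.4583, 0.2314]
tool_rot: [0.439, 0.899, 0.0, 0.0]
force: [1.1, 0.9, -0.1]
width: 0.0512
finger_force: 0.0
time_s: 1.83
position: [0.3961, 0.2784, 0.2314]
tool_rot: [0.491, 0.871, -0.0, 0.0]
force: [0.7, -0.4, 0.0]
width: 0.0512
finger_force: 0.0
time_s: 2.25
position: [0.3949, 0.0761, 0.1819]
tool_rot: [0.49, 0.872, 0.0, 0.001]
force: [0.3, -1.2, -0.5]
width: 0.0514
finger_force: 0.0
time_s: 2.67
position: [0.3949, -0.1267, 0.1327]
tool_rot: [0.49, 0.871, 0.0, 0.001]
force: [1.4, 0.2, -0.4]
width: 0.0513
finger_force: 0.0
t 2.67 P [ 394.9 -126.7  132.7] yaw 31.3 tilt 0.11 q [-0.44 -0.35  2.25  0.    1.24 -0.99] F [ 1.4  0.2 -0.4] w 51.3 ff 0.0
shift [   8.1 -143.3  -72.7] turn 0.2
```

```bash
python3 -m inch '[[[2,-36,-15],[0,0,0.2],0.45],[[2,-36,-15],[0,0,0],0.45],[[2,-36,-15],[0,0,0],0.45],[[2,-35,-15],[0,0,0],0.45],[[0,0,-12],[0,0,0],0.45]]'
python3 -m inch '[[[0,0,0],[0,0,0],0.45],[[0,0,-15],[0,0,0],0.45],[[0,0,-15],[0,0,0],0.45],[[0,0,0],[0,0,0],0.45],[[0,0,0],[0,0,0],0.45]]'
python3 w.py 403 -270 12 31.5
python3 - <<'E'
from h import *
p=robot.get_image('scene'); cv2.imwrite('pics/s1.png',cv2.resize(p['frame'][90:210,170:330],None,fx=5,fy=5,interpolation=cv2.INTER_CUBIC))
E
```

```text
time_s: 3.08
position: [0.4036, -0.2729, 0.0605]
tool_rot: [0.491, 0.871, -0.001, 0.001]
force: [0.3, 0.1, -0.1]
width: 0.0386
finger_force: 0.0
time_s: 3.5
position: [0.4029, -0.2662, 0.0305]
tool_rot: [0.488, 0.873, 0.0, -0.001]
force: [0.3, -0.9, 0.1]
width: 0.0386
finger_force: 0.0
t 3.5 P [ 402.9 -266.2   30.5] yaw 31.6 tilt 0.1 q [-0.7  -0.02  2.17  0.    1.   -1.25] F [ 0.3 -0.9  0.1] w 38.6 ff 0.0
shift [  0.1  -3.8 -18.5] turn -0.1
```

View pics/s1.png

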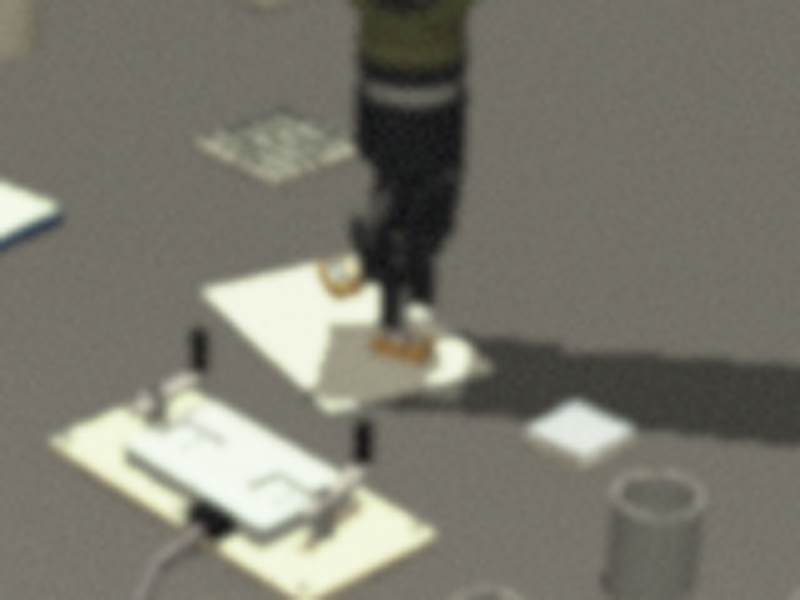

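```bash
python3 -m inch '[[[0,-3.5,-6],[0,0,0],0.37],[[0,0,-6],[0,0,0],0.37],[[0,0,-6],[0,0,0],0.37],[[0,0,-2],[0,0,0],0.37],[[0,0,0],[0,0,0],0.37]]'
python3 -m inch '[[[0,0,-1.5],[0,0,0],0.37],[[0,0,-1.5],[0,0,0],0.37],[[0,0,-1],[0,0,0],0.37],[[0,0,-1],[0,0,0],0.37],[[0,0,0],[0,0,0],0.37]]'
python3 w.py 403 -270 12 31.5
```

```text
time_s: 3.97
position: [0.4027, -0.2706, 0.0097]
tool_rot: [0.489, 0.872, 0.0, -0.001]
force: [-0.9, 0.5, 0.2]
width: 0.0315
finger_force: 0.0
time_s: 4.38
position: [0.4032, -0.271, 0.0054]
tool_rot: [0.489, 0.872, 0.0, -0.0]
force: [-0.1, 0.9, -0.5]
width: 0.0317
finger_force: 0.0
t 4.38 P [ 403.2 -271.     5.4] yaw 31.5 tilt 0.01 q [-0.7   0.03  2.17 -0.    0.94 -1.25] F [-0.1  0.9 -0.5] w 31.7 ff 0.0
shift [-0.2  1.   6.6] turn 0.0
```

```bash
python3 -m inch '[[[0,0,-1],[0,0,0],0.37],[[0,0,-1],[0,0,0],0.37],[[0,0,-0.5],[0,0,0],0.37],[[0,0,0],[0,0,0],0.37],[[0,0,0],[0,0,0],0.37]]'
python3 -m inch '[[[0,0,-1],[0,0,0],0.37],[[0,0,0],[0,0,0],0.37],[[0,0,-1],[0,0,0],0.37],[[0,0,0],[0,0,0],0.37],[[0,0,0],[0,0,0],0.37]]'
```

```text
time_s: 4.8
position: [0.4032, -0.2711, 0.0031]
tool_rot: [0.489, 0.872, 0.0, -0.0]
force: [0.7, 0.2, -0.5]
width: 0.0318
finger_force: 0.0
time_s: 5.22
position: [0.4035, -0.2713, 0.0024]
tool_rot: [0.489, 0.872, 0.0, -0.0]
force: [-3.9, 3.2, 10.3]
width: 0.0316
finger_force: 5.3
```

```bash
python3 -m inch '[[[0,0,5],[0,0,0],0.37],[[0,0,4.5],[0,0,0],0.37],[[0,0,0],[0,0,0],0.37],[[0,0,0],[0,0,0],0.37],[[0,0,0],[0,0,0],0.0]]' 40
python3 -m inch '[[[0,0,0],[0,0,0],0],[[0,0,0],[0,0,0],0],[[0,0,0],[0,0,0],0],[[0,0,0],[0,0,0],0],[[0,0,0],[0,0,0],0]]'
python3 w.py 403 -270 12 31.5
```

```text
time_s: 5.63
position: [0.4033, -0.2711, 0.0107]
tool_rot: [0.489, 0.872, -0.0, 0.0]
force: [1.2, -1.0, 0.6]
width: 0.0224
finger_force: 38.9
time_s: 6.05
position: [0.4034, -0.2712, 0.0107]
tool_rot: [0.489, 0.872, -0.0, 0.0]
force: [-0.3, 0.9, 3.7]
width: 0.0224
finger_force: 39.4
t 6.05 P [ 403.4 -271.2   10.7] yaw 31.5 tilt 0.01 q [-0.7   0.02  2.17  0.    0.95 -1.25] F [-0.3  0.9  3.7] w 22.4 ff 39.4
shift [-0.4  1.2  1.3] turn 0.0
```

```bash
cat > pk.py <<'E'
from h import *
def packs(p,T=35):
    f=p['frame'].astype(int); m=((f[:,:,2]-f[:,:,0])>T)
    reg=np.zeros_like(m); reg[215:285,325:410]=True   # mat area in the top view
    n,l,s,c=cv2.connectedComponentsWithStats(cv2.morphologyEx((m&reg).astype(np.uint8),cv2.MORPH_CLOSE,np.ones((5,5))))
    out=[]
    for i in range(1,n):
        if s[i,4]<30: continue
        k=(l==i)&m; h=np.zeros(m.shape,np.uint8); cv2.fillConvexPoly(h,cv2.convexHull(np.argwhere(k)[:,::-1].astype(np.int32)),1)
        w=unproj(p,*c[i],.012); out.append(min((fit([(p,h>0)],PK,(w[0],w[1],y)) for y in(0,.8,-.8)),key=lambda r:r[1]))
    return out
if __name__=='__main__':
    p=robot.get_image('top'); print(packs(p)); cv2.imwrite('pics/t2.png',p['frame'])
E
python3 -m inch '[[[0,0,0],[0,0,0],0.4],[[0,0,0],[0,0,0],0.4],[[0,0,20],[0,0,0],0.4],[[0,0,35],[0,0,0],0.4],[[0,41,20],[0,0,0],0.4]]'
python3 -m inch '[[[0,41,0],[0,0,0],0.4],[[0,41,0],[0,0,0],0.4],[[0,41,0],[0,0,0],0.4],[[0,41,0],[0,0,0],0.4],[[0,0,0],[0,0,0],0.4]]'
python3 pk.py; python3 w.py 403.4 -271.2 10.7 31.5
```

```text
time_s: 6.47
position: [0.4049, -0.2378, 0.0872]
tool_rot: [0.491, 0.871, -0.001, 0.003]
force: [1.0, -0.5, 0.7]
width: 0.0343
finger_force: 0.0
time_s: 6.88
position: [0.402, -0.0639, 0.0828]
tool_rot: [0.486, 0.874, 0.001, -0.001]
force: [-0.8, -0.4, 0.9]
width: 0.0341
finger_force: 0.0
[(array([ 403.4, -269.5,   31.4]), np.float64(0.003)), (array([ 389.2, -379.3,  -14.9]), np.float64(0.005))]
t 6.93 P [402.5 -66.4  83.1] yaw 31.9 tilt 0.06 q [-0.3  -0.3   2.31  0.    1.14 -0.85] F [ 1.  -0.3 -0.4] w 34.1 ff 0.0
shift [   0.9 -204.8  -72.4] turn -0.4
```

```bash
python3 -m inch '[[[0,-41,0],[0,0,-0.4],0.4],[[0,-41,0],[0,0,0],0.4],[[0,-41,0],[0,0,0],0.4],[[0,-41,0],[0,0,0],0.4],[[1,-41,-20],[0,0,0],0.4]]'
python3 -m inch '[[[0,0,-20],[0,0,0],0.4],[[0,0,-15],[0,0,0],0.4],[[0,0,-10],[0,0,0],0.4],[[0,0,0],[0,0,0],0.4],[[0,0,0],[0,0,0],0.4]]'
python3 w.py 403.2 -271 10.7 31.5
```

```text
time_s: 7.35
position: [0.4057, -0.2763, 0.0688]
tool_rot: [0.493, 0.87, -0.001, 0.004]
force: [2.0, -0.3, 0.4]
width: 0.0343
finger_force: 0.0
time_s: 7.77
position: [0.4035, -0.2711, 0.02]
tool_rot: [0.492, 0.871, 0.0, -0.001]
force: [-0.4, -0.4, 0.4]
width: 0.034
finger_force: 0.0
t 7.77 P [ 403.5 -271.1   20. ] yaw 31.1 tilt 0.09 q [-0.7   0.    2.17 -0.    0.97 -1.24] F [-0.4 -0.4  0.4] w 34.0 ff 0.0
shift [-0.3  0.1 -9.3] turn 0.4
```

```bash
python3 -m inch '[[[0,0,-9.5],[0,0,0.4],0.4],[[0,0,0],[0,0,0],0.4],[[0,0,0],[0,0,0],0],[[0,0,0],[0,0,0],0],[[0,0,0],[0,0,0],0]]' 40
python3 -m inch '[[[0,0,0],[0,0,0],0],[[0,0,0],[0,0,0],0],[[0,0,20],[0,0,0],0],[[0,0,35],[0,0,0],0],[[0,0,35],[0,0,0],0]]'
python3 w.py 586.3 -123.8 100 11.2
python3 -m inch '[[[30,25,0],[0,0,-4],0],[[30,25,0],[0,0,-4],0],[[30,25,0],[0,0,-4],0],[[30,25,0],[0,0,-4],0],[[30,25,0],[0,0,-4],0]]'
python3 -m inch '[[[30,22,0],[0,0,0],0],[[0,0,0],[0,0,0],0],[[0,0,0],[0,0,0],0],[[0,0,0],[0,0,0],0],[[0,0,0],[0,0,0],0]]'
python3 w.py 586.3 -123.8 60 11.2
```

```text
time_s: 8.18
position: [0.4046, -0.2711, 0.0116]
tool_rot: [0.489, 0.873, -0.0, 0.001]
force: [0.1, -0.1, -0.1]
width: 0.0216
finger_force: 39.2
time_s: 8.6
position: [0.4029, -0.27, 0.1006]
tool_rot: [0.489, 0.872, 0.0, -0.002]
force: [1.1, -0.8, 0.1]
width: 0.0218
finger_force: 39.3
t 8.6 P [ 402.9 -270.   100.6] yaw 31.5 tilt 0.23 q [-0.7  -0.12  2.13 -0.    1.14 -1.25] F [ 1.1 -0.8  0.1] w 21.8 ff 39.3
shift [183.4 146.2  -0.6] turn -20.3
time_s: 9.02
position: [0.5553, -0.1447, 0.1013]
tool_rot: [0.634, 0.773, 0.0, 0.0]
force: [0.5, -1.5, -1.4]
width: 0.0221
finger_force: 39.4
time_s: 9.43
position: [0.5833, -0.1246, 0.1007]
tool_rot: [0.633, 0.774, -0.0, -0.0]
force: [0.1, 0.7, 0.4]
width: 0.0226
finger_force: 39.5
t 9.43 P [ 583.3 -124.6  100.7] yaw 11.4 tilt 0.05 q [-0.3   0.12  1.88 -0.    1.14 -0.5 ] F [0.1 0.7 0.4] w 22.6 ff 39.5
shift [  3.    0.8 -40.7] turn -0.2
```

```bash
python3 -m inch '[[[3,0.8,-15],[0,0,-0.2],0],[[0,0,-25],[0,0,0],0],[[0,0,-20],[0,0,0],0],[[0,0,0],[0,0,0],0],[[0,0,0],[0,0,0],0]]'
python3 w.py 586.3 -123.8 28 11.2
python3 - <<'E'
from h import *
p=robot.get_image('scene'); cv2.imwrite('pics/s2.png',cv2.resize(p['frame'][125:215,160:280],None,fx=6,fy=6,interpolation=cv2.INTER_CUBIC))
E
```

```text
time_s: 9.85
position: [0.5853, -0.1238, 0.0399]
tool_rot: [0.635, 0.773, -0.001, -0.002]
force: [0.4, -0.3, -0.2]
width: 0.0219
finger_force: 39.5
t 9.85 P [ 585.3 -123.8   39.9] yaw 11.2 tilt 0.19 q [-0.3   0.2   1.9  -0.    1.04 -0.49] F [ 0.4 -0.3 -0.2] w 21.9 ff 39.5
shift [  1.   -0.  -11.9] turn 0.0
```

View pics/s2.png

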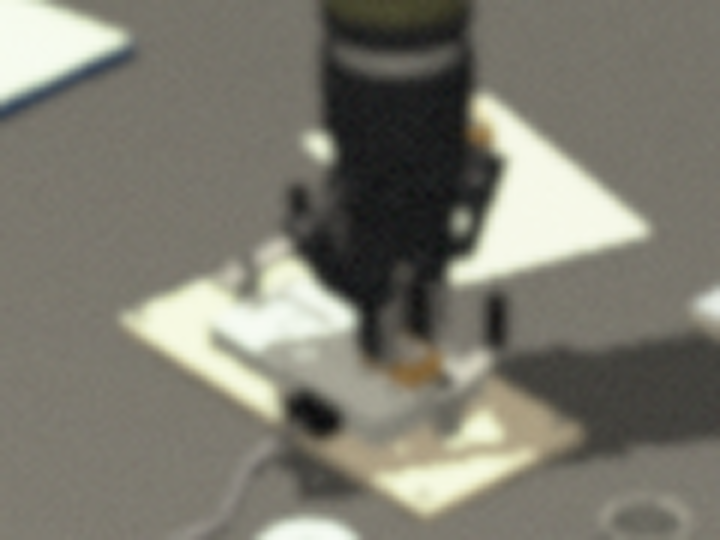

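```bash
python3 -m inch '[[[0.8,0,-2],[0,0,0],0],[[0,0,-2],[0,0,0],0],[[0,0,-1.5],[0,0,0],0],[[0,0,-1],[0,0,0],0],[[0,0,-1],[0,0,0],0]]'
python3 -m inch '[[[0,0,-1],[0,0,0],0],[[0,0,-1],[0,0,0],0],[[0,0,-0.5],[0,0,0],0],[[0,0,-0.5],[0,0,0],0],[[0,0,0],[0,0,0],0]]'
python3 w.py 586.3 -123.8 28 11.2
```

```text
time_s: 10.32
position: [0.5883, -0.1234, 0.0342]
tool_rot: [0.634, 0.773, 0.0, 0.0]
force: [-1.7, 0.1, 7.0]
width: 0.0218
finger_force: 40.3
time_s: 10.73
position: [0.5886, -0.1235, 0.0339]
tool_rot: [0.634, 0.773, -0.0, 0.0]
force: [-8.3, 2.3, 17.7]
width: 0.0223
finger_force: 41.3
t 10.73 P [ 588.6 -123.5   33.9] yaw 11.3 tilt 0.02 q [-0.3   0.22  1.9  -0.    1.02 -0.49] F [-8.3  2.3 17.7] w 22.3 ff 41.3
shift [-2.3 -0.3 -5.9] turn -0.1
```

```bash
python3 -m inch '[[[0,0,5],[0,0,0],0],[[-2.3,-0.3,0],[0,0,0],0],[[0,0,0],[0,0,0],0],[[0,0,0],[0,0,0],0],[[0,0,0],[0,0,0],0]]'
python3 w.py 586.3 -123.8 28 11.2
python3 -m inch '[[[0,0,-1],[0,0,0],0],[[0,0,-1],[0,0,0],0],[[0,0,-1],[0,0,0],0],[[0,0,0],[0,0,0],0],[[0,0,0],[0,0,0],0]]'
python3 w.py 586.3 -123.8 28 11.2
```

```text
time_s: 11.15
position: [0.5852, -0.1234, 0.0349]
tool_rot: [0.634, 0.773, -0.0, -0.0]
force: [-0.2, -0.5, -0.5]
width: 0.0219
finger_force: 39.5
t 11.15 P [ 585.2 -123.4   34.9] yaw 11.3 tilt 0.06 q [-0.3   0.21  1.91  0.    1.02 -0.49] F [-0.2 -0.5 -0.5] w 21.9 ff 39.5
shift [ 1.1 -0.4 -6.9] turn -0.1
time_s: 11.57
position: [0.5855, -0.1235, 0.0323]
tool_rot: [0.634, 0.773, -0.0, -0.0]
force: [0.5, 0.3, -0.3]
width: 0.0218
finger_force: 39.5
t 11.57 P [ 585.5 -123.5   32.3] yaw 11.3 tilt 0.02 q [-0.3   0.21  1.91  0.    1.02 -0.49] F [ 0.5  0.3 -0.3] w 21.8 ff 39.5
shift [ 0.8 -0.3 -4.3] turn -0.1
```

Dropping in without force; continue down.

```bash
python3 -m inch '[[[0,0,-1],[0,0,0],0],[[0,0,-1],[0,0,0],0],[[0,0,-1],[0,0,0],0],[[0,0,0],[0,0,0],0],[[0,0,0],[0,0,0],0]]'
python3 -m inch '[[[0,0,-1],[0,0,0],0],[[0,0,-0.5],[0,0,0],0],[[0,0,0],[0,0,0],0],[[0,0,0],[0,0,0],0],[[0,0,0],[0,0,0],0]]'
python3 w.py 586.3 -123.8 28 11.2
```

```text
time_s: 11.98
position: [0.5856, -0.1235, 0.0295]
tool_rot: [0.634, 0.773, -0.0, -0.0]
force: [0.1, 0.5, -0.4]
width: 0.0222
finger_force: 39.5
time_s: 12.4
position: [0.5858, -0.1236, 0.0285]
tool_rot: [0.634, 0.773, 0.0, 0.0]
force: [-0.7, -0.7, 2.9]
width: 0.0223
finger_force: 39.9
t 12.4 P [ 585.8 -123.6   28.5] yaw 11.3 tilt 0.02 q [-0.3   0.22  1.91 -0.    1.01 -0.49] F [-0.7 -0.7  2.9] w 22.3 ff 39.9
shift [ 0.5 -0.2 -0.5] turn -0.1
```

```bash
python3 -m inch '[[[0,0,0],[0,0,0],0.45],[[0,0,0],[0,0,0],0.45],[[0,0,0],[0,0,0],0.45],[[0,0,20],[0,0,0],0.45],[[0,0,40],[0,0,7],0.45]]'
python3 -m inch '[[[-12,5,0],[0,0,7],0.45],[[-12,5,0],[0,0,7],0.45],[[-12,5,0],[0,0,7],0.45],[[-12,4,0],[0,0,7],0.45],[[0,0,0],[0,0,7],0.45]]'
python3 -m inch '[[[0,0,0],[0,0,7],0.45],[[0,0,0],[0,0,7],0.45],[[0,0,0],[0,0,7],0.45],[[0,0,0],[0,0,7],0.45],[[0,0,0],[0,0,7],0.45]]'
python3 w.py 537 -105 46 90
python3 - <<'E'
from h import *
p=robot.get_image('scene'); cv2.imwrite('pics/s3.png',cv2.resize(p['frame'][125:215,160:280],None,fx=6,fy=6,interpolation=cv2.INTER_CUBIC))
E
```

```text
time_s: 12.82
position: [0.5811, -0.1222, 0.0823]
tool_rot: [0.585, 0.811, -0.002, -0.006]
force: [-0.1, 0.2, 0.3]
width: 0.0384
finger_force: 0.0
time_s: 13.23
position: [0.5356, -0.1037, 0.0874]
tool_rot: [0.312, 0.95, -0.0, -0.001]
force: [-0.0, -0.7, -0.5]
width: 0.0383
finger_force: 0.0
time_s: 13.65
position: [0.5375, -0.1045, 0.0879]
tool_rot: [0.012, 1.0, 0.0, -0.0]
force: [-0.9, 1.0, -0.0]
width: 0.0382
finger_force: 0.0
t 13.65 P [ 537.5 -104.5   87.9] yaw 88.6 tilt 0.01 q [-0.29  0.03  2.   -0.    1.11 -1.84] F [-0.9  1.  -0. ] w 38.2 ff 0.0
shift [ -0.5  -0.5 -41.9] turn 1.4
```

View pics/s3.png

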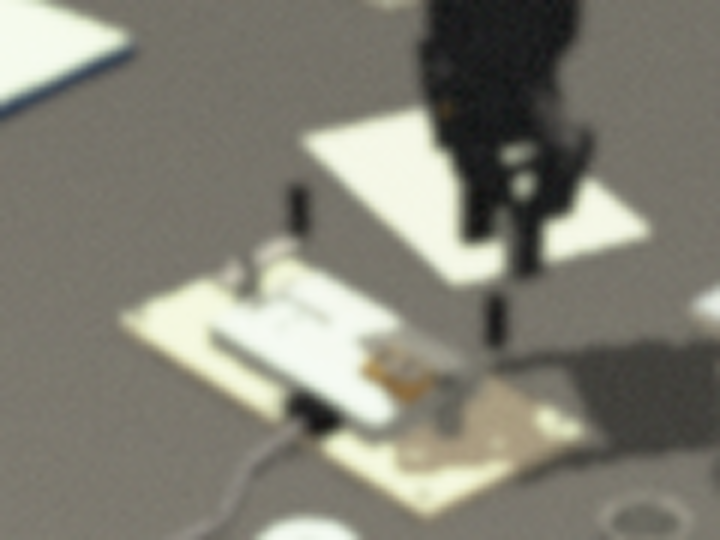

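```bash
python3 -m inch '[[[0,0,-20],[0,0,0],0.4],[[0,0,-21],[0,0,0],0.25],[[0,0,0],[0,0,0],0.25],[[0,0,0],[0,0,0],0.25],[[0,0,0],[0,0,0],0.25]]'
python3 -m inch '[[[-2,8,0],[0,0,-5],0.25],[[-2,8,0],[0,0,-6],0.25],[[2,9,0],[0,0,-6],0.25],[[2,9,0],[0,0,-6],0.25],[[5,7.5,0],[0,0,-6],0.25]]'
python3 -m inch '[[[5,7.5,0],[0,0,-6],0.25],[[5,4,0],[0,0,-6],0.25],[[5.5,4,0],[0,0,-6],0.25],[[6,2.5,0],[0,0,-6],0.25],[[6.5,2,0],[0,0,-6],0.25]]'
python3 w.py 570.4 -43.3 46 30
python3 -m inch '[[[3,0.5,0],[0,0,0],0.25],[[2,0.5,0],[0,0,0],0.25],[[2,0.5,0],[0,0,0],0.25],[[0,0,0],[0,0,0],0.25],[[0,0,0],[0,0,0],0.25]]'
python3 w.py 570.4 -43.3 46 30
```

```text
time_s: 14.12
position: [0.5381, -0.1047, 0.0478]
tool_rot: [0.015, 1.0, -0.0, 0.0]
force: [-0.0, -0.4, -0.4]
width: 0.0217
finger_force: 0.0
time_s: 14.53
position: [0.5427, -0.063, 0.0485]
tool_rot: [0.268, 0.963, -0.0, 0.0]
force: [-1.6, -0.1, -0.1]
width: 0.0211
finger_force: 0.9
time_s: 14.95
position: [0.5713, -0.0429, 0.0486]
tool_rot: [0.508, 0.861, 0.0, 0.001]
force: [-0.8, -0.1, -0.4]
width: 0.0214
finger_force: 0.6
t 14.95 P [571.3 -42.9  48.6] yaw 29.0 tilt 0.06 q [-0.17  0.14  1.96 -0.    1.04 -0.67] F [-0.8 -0.1 -0.4] w 21.4 ff 0.6
shift [-0.9 -0.4 -2.6] turn 1.0
time_s: 15.37
position: [0.576, -0.0424, 0.0478]
tool_rot: [0.504, 0.864, -0.002, -0.002]
force: [-7.8, -2.5, 6.0]
width: 0.0211
finger_force: 4.2
t 15.37 P [576.  -42.4  47.8] yaw 29.4 tilt 0.28 q [-0.17  0.15  1.95 -0.    1.04 -0.68] F [-7.8 -2.5  6. ] w 21.1 ff 4.2
shift [-5.6 -0.9 -1.8] turn 0.6
```

```bash
python3 -m inch '[[[-4,-0.5,0],[0,0,0],0.4],[[0,0,0],[0,0,0],0.4],[[0,0,20],[0,0,0],0.4],[[0,0,35],[0,0,0],0.4],[[-21,-36,0],[0,0,-7],0.4]]'
python3 -m inch '[[[-21,-36,0],[0,0,-7],0.4],[[-21,-36,0],[0,0,-7],0.4],[[-21,-36,0],[0,0,-7],0.4],[[-21,-36,0],[0,0,-7],0.4],[[-21,-36,0],[0,0,-7],0.4]]'
python3 -m inch '[[[-21,-36,0],[0,0,0],0.4],[[-21,-36,0],[0,0,0],0.4],[[-21,-36,-20],[0,0,0],0.4],[[0,0,-20],[0,0,0],0.4],[[0,0,0],[0,0,0],0.4]]'
python3 w.py 388.8 -380.5 30 -14.2
```

```text
time_s: 15.78
position: [0.5594, -0.0758, 0.1098]
tool_rot: [0.555, 0.832, 0.004, 0.006]
force: [1.3, -1.2, 1.9]
width: 0.0341
finger_force: 0.0
time_s: 16.2
position: [0.447, -0.2596, 0.1029]
tool_rot: [0.782, 0.623, 0.0, 0.001]
force: [0.9, -0.9, -0.2]
width: 0.0345
finger_force: 0.0
time_s: 16.62
position: [0.3841, -0.3624, 0.0609]
tool_rot: [0.782, 0.623, 0.0, -0.003]
force: [-0.7, 1.5, -0.8]
width: 0.0339
finger_force: 0.0
t 16.62 P [ 384.1 -362.4   60.9] yaw -12.9 tilt 0.29 q [-0.86  0.03  2.05  0.    1.06 -0.63] F [-0.7  1.5 -0.8] w 33.9 ff 0.0
shift [  4.7 -18.1 -30.9] turn -1.3
```

```bash
python3 pk.py
```

```text
[(array([ 387.8, -317.2,   58.8]), np.float64(0.822)), (array([ 352.6, -411.5,   51.7]), np.float64(0.531))]
```

```bash
python3 -m inch '[[[4.5,-18,0],[0,0,-1.3],0.42],[[0,0,-12],[0,0,0],0.42],[[0,0,-12],[0,0,0],0.42],[[0,0,0],[0,0,0],0.42],[[0,0,0],[0,0,0],0.42]]'
python3 w.py 388.8 -380.5 10.5 -14.2
python3 - <<'E'
from h import *
p=robot.get_image('scene'); cv2.imwrite('pics/s4.png',cv2.resize(p['frame'][105:215,180:300],None,fx=5,fy=5,interpolation=cv2.INTER_CUBIC))
E
```

```text
time_s: 17.08
position: [0.3908, -0.3784, 0.0385]
tool_rot: [0.788, 0.616, 0.0, -0.002]
force: [0.6, -0.2, -0.2]
width: 0.036
finger_force: 0.0
t 17.08 P [ 390.8 -378.4   38.5] yaw -13.9 tilt 0.2 q [-0.87  0.1   2.03  0.    1.02 -0.63] F [ 0.6 -0.2 -0.2] w 36.0 ff 0.0
shift [ -2.   -2.1 -28. ] turn -0.3
```

View pics/s4.png

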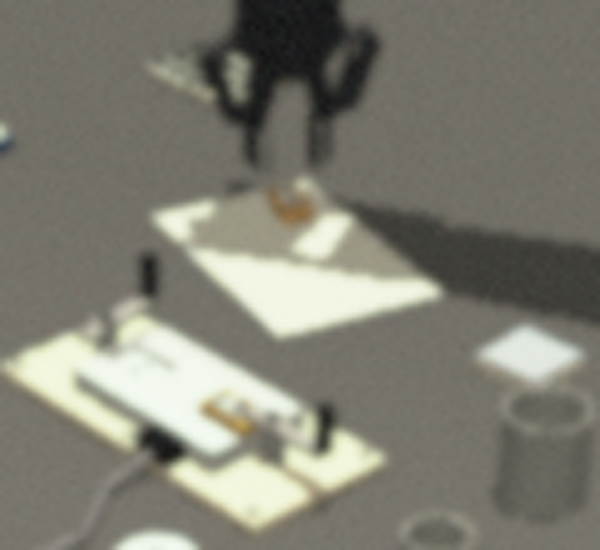

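```bash
python3 -m inch '[[[-1,-1,-8],[0,0,0],0.42],[[0,0,-8],[0,0,0],0.42],[[0,0,0],[0,0,0],0.42],[[0,0,0],[0,0,0],0.42],[[0,0,0],[0,0,0],0.42]]'
python3 w.py 388.8 -380.5 10.5 -14.2
```

```text
time_s: 17.55
position: [0.3902, -0.3814, 0.0239]
tool_rot: [0.788, 0.616, 0.0, -0.0]
force: [0.1, -0.5, 0.3]
width: 0.0355
finger_force: 0.0
t 17.55 P [ 390.2 -381.4   23.9] yaw -14.0 tilt 0.01 q [-0.87  0.12  2.03  0.    0.99 -0.63] F [ 0.1 -0.5  0.3] w 35.5 ff 0.0
shift [ -1.4   0.9 -13.4] turn -0.2
```

```bash
python3 -m inch '[[[-1.2,0.9,-6],[0,0,0],0.42],[[0,0,-6.5],[0,0,0],0.42],[[0,0,0],[0,0,0],0.42],[[0,0,0],[0,0,0],0.42],[[0,0,0],[0,0,0],0.42]]'
python3 w.py 388.8 -380.5 10.5 -14.2
python3 -m inch '[[[0,0,0],[0,0,0],0],[[0,0,0],[0,0,0],0],[[0,0,0],[0,0,0],0],[[0,0,0],[0,0,0],0],[[0,0,0],[0,0,0],0]]'
python3 w.py 388.8 -380.5 10.5 -14.2
python3 -m inch '[[[0,0,20],[0,0,0],0],[[0,0,35],[0,0,0],0],[[0,0,35],[0,0,0],0],[[0,0,0],[0,0,0],0],[[0,0,0],[0,0,0],0]]'
python3 w.py 603.4 -210.6 100 11.2
```

```text
time_s: 17.97
position: [0.389, -0.3805, 0.0114]
tool_rot: [0.788, 0.616, -0.0, -0.0]
force: [-1.3, -0.8, 0.4]
width: 0.0357
finger_force: 0.0
t 17.97 P [ 389.  -380.5   11.4] yaw -14.0 tilt 0.02 q [-0.87  0.14  2.04 -0.    0.96 -0.63] F [-1.3 -0.8  0.4] w 35.7 ff 0.0
shift [-0.2  0.  -0.9] turn -0.2
time_s: 18.38
position: [0.3893, -0.3809, 0.012]
tool_rot: [0.788, 0.616, -0.0, 0.0]
force: [0.2, -1.0, 1.1]
width: 0.0221
finger_force: 39.4
t 18.38 P [ 389.3 -380.9   12. ] yaw -14.0 tilt 0.05 q [-0.87  0.14  2.04 -0.    0.96 -0.63] F [ 0.2 -1.   1.1] w 22.1 ff 39.4
shift [-0.5  0.4 -1.5] turn -0.2
time_s: 18.8
position: [0.3903, -0.382, 0.1045]
tool_rot: [0.788, 0.616, 0.0, 0.003]
force: [0.0, 0.8, -1.1]
width: 0.0222
finger_force: 39.3
t 18.8 P [ 390.3 -382.   104.5] yaw -14.0 tilt 0.33 q [-0.87  0.01  2.   -0.    1.13 -0.63] F [ 0.   0.8 -1.1] w 22.2 ff 39.3
shift [213.1 171.4  -4.5] turn 25.2
```

```bash
python3 -m inch '[[[35,28.5,0],[0,0,5],0],[[35,28.5,0],[0,0,5],0],[[35,28.5,0],[0,0,5],0],[[35,28.5,0],[0,0,5],0],[[35,28.5,0],[0,0,5],0]]'
python3 -m inch '[[[35,28.5,0],[0,0,0],0],[[0,0,-20],[0,0,0],0],[[0,0,-20],[0,0,0],0],[[0,0,0],[0,0,0],0],[[0,0,0],[0,0,0],0]]'
python3 -m inch '[[[0,0,-10],[0,0,0],0],[[0,0,-10],[0,0,0],0],[[0,0,0],[0,0,0],0],[[0,0,0],[0,0,0],0],[[0,0,0],[0,0,0],0]]'
python3 w.py 603.1 -210.8 39 11.2
```

```text
time_s: 19.22
position: [0.5506, -0.2469, 0.0993]
tool_rot: [0.635, 0.773, -0.0, -0.002]
force: [-0.3, -0.8, -0.3]
width: 0.022
finger_force: 39.3
time_s: 19.63
position: [0.5807, -0.2215, 0.0582]
tool_rot: [0.636, 0.772, -0.001, -0.003]
force: [0.0, -0.6, -0.1]
width: 0.0216
finger_force: 39.4
time_s: 20.05
position: [0.583, -0.2231, 0.0419]
tool_rot: [0.636, 0.771, 0.0, 0.0]
force: [-0.1, -0.3, 0.1]
width: 0.0218
finger_force: 39.4
t 20.05 P [ 583.  -223.1   41.9] yaw 11.0 tilt 0.03 q [-0.45  0.25  1.84  0.    1.05 -0.64] F [-0.1 -0.3  0.1] w 21.8 ff 39.4
shift [20.1 12.3 -2.9] turn 0.2
```

```bash
python3 -m inch '[[[10,6,0],[0,0,0.2],0],[[10,6,0],[0,0,0],0],[[0,0,0],[0,0,0],0],[[0,0,0],[0,0,0],0],[[0,0,0],[0,0,0],0]]'
python3 -m inch '[[[0,0,-1],[0,0,0],0],[[0,0,-1],[0,0,0],0],[[0,0,0],[0,0,0],0],[[0,0,0],[0,0,0],0],[[0,0,0],[0,0,0],0]]'
python3 w.py 603.1 -210.8 39 11.2
```

```text
time_s: 20.47
position: [0.6033, -0.2104, 0.0417]
tool_rot: [0.635, 0.773, -0.0, 0.0]
force: [0.3, -0.3, -0.5]
width: 0.0217
finger_force: 39.4
time_s: 20.88
position: [0.6027, -0.2108, 0.0395]
tool_rot: [0.635, 0.773, -0.0, -0.0]
force: [1.3, 0.3, -0.5]
width: 0.0219
finger_force: 39.4
t 20.88 P [ 602.7 -210.8   39.5] yaw 11.2 tilt 0.01 q [-0.42  0.28  1.81 -0.    1.05 -0.62] F [ 1.3  0.3 -0.5] w 21.9 ff 39.4
shift [ 0.4  0.  -0.5] turn 0.0
```

```bash
python3 -m inch '[[[0,0,-1.5],[0,0,0],0],[[0,0,-1.5],[0,0,0],0],[[0,0,-1.5],[0,0,0],0],[[0,0,-1],[0,0,0],0],[[0,0,0],[0,0,0],0]]'
python3 -m inch '[[[0,0,-1],[0,0,0],0],[[0,0,-1],[0,0,0],0],[[0,0,0],[0,0,0],0],[[0,0,0],[0,0,0],0],[[0,0,0],[0,0,0],0]]'
python3 w.py 603.1 -210.8 29 11.2
```

```text
time_s: 21.3
position: [0.6026, -0.2106, 0.0335]
tool_rot: [0.635, 0.773, -0.0, -0.0]
force: [0.8, 0.1, -0.9]
width: 0.0217
finger_force: 39.4
time_s: 21.72
position: [0.6029, -0.2107, 0.0321]
tool_rot: [0.635, 0.773, -0.0, -0.0]
force: [-0.5, 0.2, -0.6]
width: 0.0218
finger_force: 39.4
t 21.72 P [ 602.9 -210.7   32.1] yaw 11.2 tilt 0.0 q [-0.42  0.29  1.81 -0.    1.04 -0.62] F [-0.5  0.2 -0.6] w 21.8 ff 39.4
shift [ 0.2 -0.1 -3.1] turn 0.0
```

```bash
python3 -m inch '[[[0,0,-1],[0,0,0],0],[[0,0,-1],[0,0,0],0],[[0,0,-0.5],[0,0,0],0],[[0,0,0],[0,0,0],0],[[0,0,0],[0,0,0],0]]'
python3 -m inch '[[[0,0,-0.5],[0,0,0],0],[[0,0,-0.5],[0,0,0],0],[[0,0,0],[0,0,0],0],[[0,0,0],[0,0,0],0],[[0,0,0],[0,0,0],0]]'
python3 w.py 603.1 -210.8 29 11.2
```

```text
time_s: 22.13
position: [0.6029, -0.2107, 0.0295]
tool_rot: [0.635, 0.773, -0.0, -0.0]
force: [-0.9, -0.4, -1.0]
width: 0.0218
finger_force: 39.4
time_s: 22.55
position: [0.6031, -0.2107, 0.029]
tool_rot: [0.635, 0.773, 0.0, 0.0]
force: [-1.3, 0.5, 3.2]
width: 0.0218
finger_force: 39.8
t 22.55 P [ 603.1 -210.7   29. ] yaw 11.2 tilt 0.01 q [-0.42  0.3   1.81 -0.    1.03 -0.62] F [-1.3  0.5  3.2] w 21.8 ff 39.8
shift [ 0.  -0.1 -0. ] turn 0.0
```

```bash
python3 -m inch '[[[0,0,0],[0,0,0],0.45],[[0,0,0],[0,0,0],0.45],[[0,0,0],[0,0,0],0.45],[[0,0,20],[0,0,0],0.45],[[0,0,40],[0,0,-7],0.45]]'
python3 -m inch '[[[-12,-17,0],[0,0,-7],0.45],[[-12,-17,0],[0,0,-7],0.45],[[-11,-16,0],[0,0,-7],0.45],[[0,0,0],[0,0,-7],0.45],[[0,0,0],[0,0,-7],0.45]]'
python3 -m inch '[[[0,0,0],[0,0,-7],0.45],[[0,0,0],[0,0,-7],0.45],[[0,0,0],[0,0,-7],0.45],[[0,0,0],[0,0,-7],0.45],[[0,0,0],[0,0,0],0.45]]'
python3 w.py 567.7 -260.4 48 -60
python3 - <<'E'
from h import *
p=robot.get_image('scene'); cv2.imwrite('pics/s5.png',cv2.resize(p['frame'][105:215,160:280],None,fx=5,fy=5,interpolation=cv2.INTER_CUBIC))
E
```

```text
time_s: 22.97
position: [0.5985, -0.2088, 0.0823]
tool_rot: [0.682, 0.732, -0.002, -0.006]
force: [0.7, -0.9, -0.5]
width: 0.0387
finger_force: 0.0
time_s: 23.38
position: [0.5672, -0.2616, 0.0884]
tool_rot: [0.872, 0.49, -0.0, -0.0]
force: [0.7, -0.6, -0.4]
width: 0.0384
finger_force: 0.0
time_s: 23.8
position: [0.5678, -0.2607, 0.0883]
tool_rot: [0.963, 0.268, -0.0, -0.0]
force: [0.1, -1.0, 0.3]
width: 0.0384
finger_force: 0.0
t 23.8 P [ 567.8 -260.7   88.3] yaw -58.9 tilt 0.01 q [-0.52  0.2   1.82  0.    1.12  0.51] F [ 0.1 -1.   0.3] w 38.4 ff 0.0
shift [ -0.1   0.3 -40.3] turn -1.1
```

View pics/s5.png

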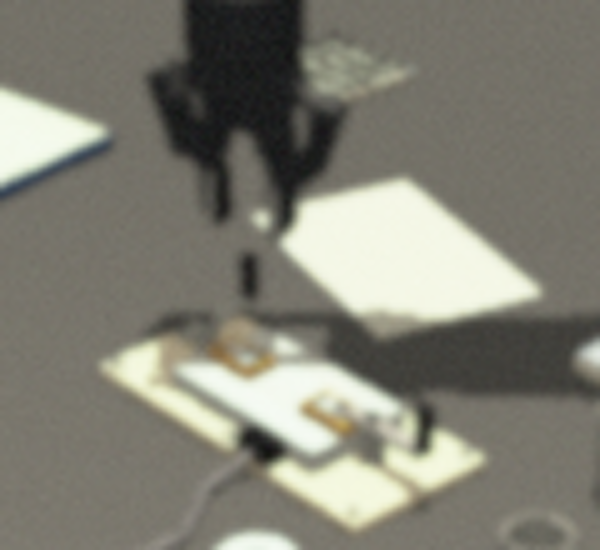

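```bash
python3 -m inch '[[[0,0,-20],[0,0,0],0.4],[[0,0,-21],[0,0,0],0.25],[[0,0,0],[0,0,0],0.25],[[0,0,0],[0,0,0],0.25],[[0,0,0],[0,0,0],0.25]]'
python3 -m inch '[[[2.5,-5,0],[0,0,5],0.25],[[2.5,-5,0],[0,0,6],0.25],[[6,-6.5,0],[0,0,6],0.25],[[6.5,-6.5,0],[0,0,6],0.25],[[8,-3.5,0],[0,0,6],0.25]]'
python3 -m inch '[[[8,-3.5,0],[0,0,6],0.25],[[8,0,0],[0,0,6],0.25],[[9,0,0],[0,0,6],0.25],[[3,0.5,0],[0,0,6],0.25],[[2,0.5,0],[0,0,0],0.25]]'
python3 -m inch '[[[2,0.5,0],[0,0,0],0.25],[[1,0,0],[0,0,0],0.25],[[0,0,0],[0,0,0],0.25],[[0,0,0],[0,0,0],0.25],[[0,0,0],[0,0,0],0.25]]'
python3 w.py 619.2 -290.5 48 -5
```

```text
time_s: 24.27
position: [0.5683, -0.2609, 0.0483]
tool_rot: [0.963, 0.269, 0.0, 0.0]
force: [-0.2, 0.2, -0.4]
width: 0.0214
finger_force: 0.0
time_s: 24.68
position: [0.5938, -0.2882, 0.0493]
tool_rot: [0.864, 0.504, 0.0, 0.001]
force: [-2.0, -0.1, -0.4]
width: 0.0215
finger_force: 0.8
time_s: 25.1
position: [0.6243, -0.2905, 0.0494]
tool_rot: [0.741, 0.671, -0.0, 0.001]
force: [-5.9, -2.1, 2.2]
width: 0.0213
finger_force: 2.9
time_s: 25.52
position: [0.6244, -0.2904, 0.0491]
tool_rot: [0.743, 0.669, -0.002, -0.001]
force: [-9.6, -2.5, 6.3]
width: 0.0214
finger_force: 4.7
t 25.52 P [ 624.4 -290.4   49.1] yaw -5.9 tilt 0.28 q [-0.51  0.37  1.68 -0.    1.09 -0.41] F [-9.6 -2.5  6.3] w 21.4 ff 4.7
shift [-5.2 -0.1 -1.1] turn 0.9
```

```bash
python3 -m inch '[[[-5,-0.5,0],[0,0,0],0.4],[[0,0,0],[0,0,0],0.4],[[0,0,30],[0,0,0],0.5],[[0,0,40],[0,0,0],0.5],[[0,0,40],[0,0,0],0.5]]'
cat > cups.py <<'E'
from h import *
V=[robot.get_image(n) for n in('top','scene')]
G={1:(.402,.345),2:(.576,.261),3:(.425,.045),4:(.588,.101),5:(.43,.19)}
C=[]
for p in V:
    L=[d for n in('cup_1','cup_2','cup_5') for d in robot.trace(p,n) if d['p']>.2]; C.append(L)
res={}
for i in CUPS:
    for k,p in enumerate(V):
        x,y=G[i]; c=[d for d in C[k] if np.hypot(*(unproj(p,*d['bbox'][:2],CUPS[i][1]/2e3)[:2]-[x,y]))<.06]
        fs=[]
        for d in c:
            if d['bbox'][2]>60: continue
            w=unproj(p,*d['bbox'][:2],CUPS[i][1]/2e3); fs.append(fit([(p,d['region'])],cup(i),(w[0],w[1],0),False))
        if fs: b=min(fs,key=lambda r:r[1]); res[i,k]=b; print('cup',i,('top','scene')[k],b[0][:2],b[1])
cv2.imwrite('pics/tc.png',cv2.resize(V[0]['frame'][150:290,100:260],None,fx=4,fy=4,interpolation=cv2.INTER_CUBIC))
import pickle; pickle.dump((V,res),open('c.pkl','wb'))
E
python3 cups.py; python3 w.py
```

```text
time_s: 25.93
position: [0.6207, -0.289, 0.1574]
tool_rot: [0.743, 0.67, -0.0, -0.001]
force: [1.6, -1.1, 0.3]
width: 0.0429
finger_force: 0.0
cup 1 top [402.7 346.7] 0.006
cup 1 scene [401.4 343.6] 0.003
cup 2 top [576.7 262.5] 0.001
cup 2 scene [575.  259.1] 0.006
cup 3 top [449.   16.8] 0.022
cup 3 scene [447.5  13. ] 0.004
cup 4 top [589.  103.4] 0.003
cup 4 scene [588.4 102.3] 0.006
cup 5 top [440.2 202.3] 0.053
cup 5 scene [437.5 198. ] 0.079
t 26.33 P [ 620.5 -289.   155.3] yaw -5.8 tilt 0.19 q [-0.51  0.25  1.63  0.    1.26 -0.41] F [-0.4 -0.6 -0. ] w 42.8 ff 0.0
```

```bash
python3 -m inch '[[[-3,39,0],[0,0,0],1],[[-3,39,0],[0,0,0],1],[[-3,39,0],[0,0,0],1],[[-3,39,0],[0,0,0],1],[[-3,39,0],[0,0,0],1]]'
python3 -m inch '[[[-3,39,0],[0,0,0],1],[[-3,39,0],[0,0,0],1],[[-3,39,0],[0,0,0],1],[[-3,39,0],[0,0,0],1],[[-3,39,0],[0,0,0],1]]'
python3 -m inch '[[[-3,39,0],[0,0,0],1],[[-3,39,0],[0,0,0],1],[[-3,39,0],[0,0,0],1],[[-3,39,0],[0,0,0],1],[[0,0,0],[0,0,0],1]]'
python3 w.py 575.8 260.9 80 -5.8
```

```text
time_s: 26.75
position: [0.6052, -0.0929, 0.1557]
tool_rot: [0.742, 0.67, -0.001, -0.001]
force: [0.3, -0.3, -0.3]
width: 0.0853
finger_force: 0.0
time_s: 27.17
position: [0.5901, 0.1021, 0.1559]
tool_rot: [0.742, 0.67, -0.001, -0.001]
force: [0.9, -0.4, -0.1]
width: 0.0855
finger_force: 0.0
time_s: 27.58
position: [0.5775, 0.2621, 0.1559]
tool_rot: [0.74, 0.672, -0.0, -0.002]
force: [0.1, -0.8, 0.1]
width: 0.0856
finger_force: 0.0
t 27.58 P [577.5 262.1 155.9] yaw -5.5 tilt 0.18 q [0.34 0.15 1.75 0.   1.24 0.44] F [ 0.1 -0.8  0.1] w 85.6 ff 0.0
shift [ -1.7  -1.2 -75.9] turn -0.3
```

```bash
python3 -m inch '[[[-1,0,-25],[0,0,0],1],[[0,0,-25],[0,0,0],1],[[0,0,-20],[0,0,0],1],[[0,0,0],[0,0,0],1],[[0,0,0],[0,0,0],1]]'
python3 w.py 575.8 260.9 55 -5.8
python3 -m inch '[[[0,0,0],[0,0,0],1],[[0,0,-10],[0,0,0],1],[[0,0,-10],[0,0,0],1],[[0,0,-5],[0,0,0],1],[[0,0,0],[0,0,0],1]]'
python3 w.py 575.8 260.9 42 -5.8
```

```text
time_s: 28.0
position: [0.5767, 0.2556, 0.0849]
tool_rot: [0.742, 0.67, -0.002, -0.001]
force: [0.1, 0.3, -0.1]
width: 0.0856
finger_force: 0.0
t 28.0 P [576.7 255.6  84.9] yaw -5.8 tilt 0.31 q [0.33 0.21 1.81 0.   1.13 0.43] F [ 0.1  0.3 -0.1] w 85.6 ff 0.0
shift [ -0.9   5.3 -29.9] turn 0.0
time_s: 28.42
position: [0.5773, 0.2558, 0.0607]
tool_rot: [0.742, 0.67, -0.001, -0.001]
force: [-0.2, 0.3, -0.3]
width: 0.0853
finger_force: 0.0
t 28.42 P [577.3 255.8  60.7] yaw -5.8 tilt 0.17 q [0.33 0.24 1.82 0.   1.08 0.43] F [-0.2  0.3 -0.3] w 85.3 ff 0.0
shift [ -1.5   5.1 -18.7] turn 0.0
```

```bash
python3 -m inch '[[[-1.5,5,0],[0,0,0],1],[[0,0,0],[0,0,0],1],[[0,0,-10],[0,0,0],1],[[0,0,-15],[0,0,0],1],[[0,0,-15],[0,0,0],1]]'
python3 -m inch '[[[0,0,-8],[0,0,0],1],[[0,0,-5],[0,0,0],1],[[0,0,0],[0,0,0],1],[[0,0,0],[0,0,0],1],[[0,0,0],[0,0,0],1]]'
python3 -m inch '[[[0,0,-2],[0,0,0],1],[[0,0,-2],[0,0,0],1],[[0,0,-2],[0,0,0],1],[[0,0,0],[0,0,0],1],[[0,0,0],[0,0,0],1]]'
python3 w.py 575.8 260.9 42 -5.8
```

```text
time_s: 28.83
position: [0.5771, 0.2615, 0.0217]
tool_rot: [0.742, 0.67, 0.0, 0.0]
force: [0.5, -0.1, -0.4]
width: 0.0854
finger_force: 0.0
time_s: 29.25
position: [0.5775, 0.2614, 0.0101]
tool_rot: [0.742, 0.67, 0.0, 0.0]
force: [0.9, -0.1, 0.6]
width: 0.0851
finger_force: 0.0
time_s: 29.67
position: [0.5768, 0.2613, 0.0034]
tool_rot: [0.742, 0.67, -0.0, -0.0]
force: [-0.4, -0.3, -1.1]
width: 0.0856
finger_force: 0.0
t 29.67 P [576.8 261.3   3.4] yaw -5.8 tilt 0.01 q [0.34 0.32 1.83 0.   0.99 0.44] F [-0.4 -0.3 -1.1] w 85.6 ff 0.0
shift [-1.  -0.4 38.6] turn 0.0
```

```bash
python3 -m inch '[[[0,0,-1.5],[0,0,0],1],[[0,0,-1.5],[0,0,0],1],[[0,0,-1],[0,0,0],1],[[0,0,0],[0,0,0],1],[[0,0,0],[0,0,0],1]]'
python3 -m inch '[[[0,0,-1],[0,0,0],1],[[0,0,-1],[0,0,0],1],[[0,0,-1],[0,0,0],1],[[0,0,0],[0,0,0],1],[[0,0,0],[0,0,0],1]]'
```

```text
time_s: 30.08
position: [0.5768, 0.2613, -0.0006]
tool_rot: [0.742, 0.67, -0.0, -0.0]
force: [-0.0, 0.7, -0.4]
width: 0.0855
finger_force: 0.0
time_s: 30.5
position: [0.5769, 0.2613, -0.0035]
tool_rot: [0.742, 0.67, -0.0, -0.0]
force: [0.6, 0.1, -0.0]
width: 0.0855
finger_force: 0.0
```

```bash
python3 -m inch '[[[0,0,-1.5],[0,0,0],1],[[0,0,-1],[0,0,0],1],[[0,0,-1],[0,0,0],1],[[0,0,0],[0,0,0],1],[[0,0,0],[0,0,0],1]]'
python3 -m inch '[[[0,0,-1],[0,0,0],1],[[0,0,-1],[0,0,0],1],[[0,0,0],[0,0,0],1],[[0,0,0],[0,0,0],1],[[0,0,0],[0,0,0],1]]'
```

```text
time_s: 30.92
position: [0.5768, 0.2612, -0.0071]
tool_rot: [0.742, 0.67, -0.0, -0.0]
force: [0.3, -0.5, 0.2]
width: 0.0855
finger_force: 0.0
time_s: 31.33
position: [0.5769, 0.2613, -0.009]
tool_rot: [0.742, 0.67, -0.0, 0.0]
force: [0.8, 0.1, 0.4]
width: 0.0853
finger_force: 0.0
```

```bash
python3 -m inch '[[[-1,0,20],[0,0,0],1],[[0,0,23],[0,0,0],1],[[0,0,0],[0,0,0],1],[[0,0,0],[0,0,0],1],[[0,0,0],[0,0,0],1]]' 40
python3 -m inch '[[[0,0,0],[0,0,0],0.5],[[0,0,0],[0,0,0],0.5],[[0,0,0],[0,0,0],0.5],[[0,0,0],[0,0,0],0.5],[[0,0,0],[0,0,0],0.5]]' 40
python3 w.py 575.8 260.9 34 -5.8
python3 -m inch '[[[0,0,15],[0,0,0],0.5],[[0,0,35],[0,0,0],0.5],[[0,0,35],[0,0,0],0.5],[[0,0,35],[0,0,0],0.5],[[0,0,0],[0,0,0],0.5]]' 40
python3 w.py 402.1 345.2 150 -5.8
python3 -m inch '[[[-21,10,0],[0,0,0],0.5],[[-29,14,0],[0,0,0],0.5],[[-29,14,0],[0,0,0],0.5],[[-29,14,0],[0,0,0],0.5],[[-29,14,0],[0,0,0],0.5]]' 40
python3 -m inch '[[[-29,14,0],[0,0,0],0.5],[[-10,4,0],[0,0,0],0.5],[[0,0,0],[0,0,0],0.5],[[0,0,0],[0,0,0],0.5],[[0,0,0],[0,0,0],0.5]]' 40
python3 w.py 402.1 345.2 80 -5.8
```

```text
time_s: 31.75
position: [0.5757, 0.2612, 0.0337]
tool_rot: [0.742, 0.67, -0.0, -0.0]
force: [0.4, 0.3, -0.4]
width: 0.0854
finger_force: 0.0
time_s: 32.17
position: [0.5755, 0.2612, 0.0334]
tool_rot: [0.742, 0.67, -0.0, -0.0]
force: [0.1, -0.3, 1.0]
width: 0.0686
finger_force: 45.3
t 32.17 P [575.5 261.2  33.4] yaw -5.8 tilt 0.06 q [0.34 0.28 1.83 0.   1.04 0.44] F [ 0.1 -0.3  1. ] w 68.6 ff 45.3
shift [ 0.3 -0.3  0.6] turn 0.0
time_s: 32.58
position: [0.5804, 0.2629, 0.1643]
tool_rot: [0.742, 0.67, 0.007, 0.003]
force: [1.4, 0.7, 1.0]
width: 0.0685
finger_force: 45.9
t 32.58 P [580.4 262.9 164.3] yaw -5.8 tilt 0.86 q [ 0.34  0.14  1.75 -0.    1.24  0.44] F [1.4 0.7 1. ] w 68.5 ff 45.9
shift [-178.3   82.3  -14.3] turn 0.0
time_s: 33.0
position: [0.4374, 0.3275, 0.1543]
tool_rot: [0.742, 0.67, 0.0, -0.0]
force: [-0.5, 0.5, -1.8]
width: 0.0685
finger_force: 45.9
time_s: 33.42
position: [0.4009, 0.345, 0.1545]
tool_rot: [0.742, 0.67, 0.0, 0.0]
force: [0.3, -0.0, -1.6]
width: 0.0687
finger_force: 46.0
t 33.42 P [400.9 345.  154.5] yaw -5.9 tilt 0.06 q [ 0.61 -0.08  1.99 -0.    1.23  0.71] F [ 0.3 -0.  -1.6] w 68.7 ff 46.0
shift [  1.2   0.2 -74.5] turn 0.1
```

```bash
python3 -m inch '[[[1,0,-35],[0,0,0],0.5],[[0,0,-35],[0,0,0],0.5],[[0,0,-20],[0,0,0],0.5],[[0,0,0],[0,0,0],0.5],[[0,0,0],[0,0,0],0.5]]' 40
python3 w.py 402.1 345.2 38 -5.8
python3 -m inch '[[[0,0,-12],[0,0,0],0.5],[[0,0,-9],[0,0,0],0.5],[[0,0,0],[0,0,0],0.5],[[0,0,0],[0,0,0],0.5],[[0,0,0],[0,0,0],0.5]]' 40
python3 w.py 402.1 345.2 38 -5.8
```

```text
time_s: 33.83
position: [0.4012, 0.3442, 0.063]
tool_rot: [0.743, 0.67, -0.001, -0.0]
force: [0.4, -1.3, -0.3]
width: 0.0687
finger_force: 46.0
t 33.83 P [401.2 344.2  63. ] yaw -5.9 tilt 0.17 q [ 0.61  0.03  2.05 -0.    1.06  0.71] F [ 0.4 -1.3 -0.3] w 68.7 ff 46.0
shift [  0.9   1.  -25. ] turn 0.1
time_s: 34.25
position: [0.4013, 0.3456, 0.0437]
tool_rot: [0.742, 0.67, 0.001, 0.0]
force: [0.2, -0.8, -0.9]
width: 0.0689
finger_force: 46.0
t 34.25 P [401.3 345.6  43.7] yaw -5.8 tilt 0.06 q [0.61 0.06 2.06 0.   1.02 0.71] F [ 0.2 -0.8 -0.9] w 68.9 ff 46.0
shift [ 0.8 -0.4 -5.7] turn 0.0
```

```bash
python3 -m inch '[[[0,0,-2],[0,0,0],0.5],[[0,0,-2],[0,0,0],0.5],[[0,0,-1],[0,0,0],0.5],[[0,0,0],[0,0,0],0.5],[[0,0,0],[0,0,0],0.5]]' 40
python3 -m inch '[[[0,0,-1],[0,0,0],0.5],[[0,0,-0.5],[0,0,0],0.5],[[0,0,0],[0,0,0],0.5],[[0,0,0],[0,0,0],0.5],[[0,0,0],[0,0,0],0.5]]' 40
python3 w.py 402.1 345.2 38 -5.8
```

```text
time_s: 34.67
position: [0.4008, 0.3453, 0.038]
tool_rot: [0.742, 0.67, -0.0, -0.0]
force: [0.5, -1.1, -0.6]
width: 0.0688
finger_force: 46.0
time_s: 35.08
position: [0.4012, 0.3455, 0.0374]
tool_rot: [0.742, 0.67, 0.0, -0.0]
force: [-0.9, -2.0, 5.8]
width: 0.0683
finger_force: 46.6
t 35.08 P [401.2 345.5  37.4] yaw -5.8 tilt 0.02 q [0.61 0.07 2.07 0.   1.01 0.71] F [-0.9 -2.   5.8] w 68.3 ff 46.6
shift [ 0.9 -0.3  0.6] turn 0.0
```

```bash
python3 -m inch '[[[0,0,0],[0,0,0],1],[[0,0,0],[0,0,0],1],[[0,0,0],[0,0,0],1],[[0,0,30],[0,0,0],1],[[0,0,40],[0,0,0],0.9]]' 40
python3 -m inch '[[[5,-36,20],[0,0,0],0.9],[[5,-36,0],[0,0,0],0.9],[[5,-36,0],[0,0,0],0.9],[[5,-36,0],[0,0,0],0.9],[[5,-36,0],[0,0,0],0.9]]' 40
python3 -m inch '[[[5,-36,0],[0,0,0],0.9],[[5,-36,0],[0,0,0],0.9],[[5,-36,0],[0,0,0],0.9],[[5,-36,0],[0,0,0],0.9],[[0,0,0],[0,0,0],0.9]]' 40
python3 w.py 448.2 15.2 80 -5.8
```

```text
time_s: 35.5
position: [0.3979, 0.3431, 0.1025]
tool_rot: [0.742, 0.67, -0.005, -0.001]
force: [0.8, 0.5, -0.6]
width: 0.0775
finger_force: 0.0
time_s: 35.92
position: [0.4259, 0.1639, 0.1267]
tool_rot: [0.742, 0.671, 0.0, 0.0]
force: [0.3, -0.4, 0.0]
width: 0.0767
finger_force: 0.0
time_s: 36.33
position: [0.4466, 0.0164, 0.1268]
tool_rot: [0.744, 0.668, -0.0, 0.001]
force: [-0.3, 0.7, -0.6]
width: 0.077
finger_force: 0.0
t 36.33 P [446.6  16.4 126.8] yaw -6.2 tilt 0.14 q [-0.08 -0.25  2.19 -0.    1.2   0.03] F [-0.3  0.7 -0.6] w 77.0 ff 0.0
shift [  1.6  -1.2 -46.8] turn 0.4
```

```bash
python3 -m inch '[[[1,0,-25],[0,0,0],0.9],[[0,0,-25],[0,0,0],0.9],[[0,0,0],[0,0,0],0.9],[[0,0,0],[0,0,0],0.9],[[0,0,0],[0,0,0],0.9]]' 40
python3 w.py 448.2 15.2 48 -5.8
python3 -m inch '[[[0,0,-15],[0,0,0],0.9],[[0,0,-13],[0,0,0],0.9],[[0,0,0],[0,0,0],0.9],[[0,0,0],[0,0,0],0.9],[[0,0,0],[0,0,0],0.9]]' 40
python3 w.py 448.2 15.2 48 -5.8
```

```text
time_s: 36.75
position: [0.4474, 0.0216, 0.0774]
tool_rot: [0.742, 0.671, 0.0, 0.0]
force: [-0.5, -0.3, 0.7]
width: 0.0769
finger_force: 0.0
t 36.75 P [447.4  21.6  77.4] yaw -5.8 tilt 0.05 q [-0.07 -0.19  2.22  0.    1.1   0.03] F [-0.5 -0.3  0.7] w 76.9 ff 0.0
shift [  0.8  -6.4 -29.4] turn -0.0
time_s: 37.17
position: [0.4481, 0.0214, 0.0502]
tool_rot: [0.742, 0.67, 0.001, 0.001]
force: [-0.1, -0.1, 0.4]
width: 0.0767
finger_force: 0.0
t 37.17 P [448.1  21.4  50.2] yaw -5.8 tilt 0.15 q [-0.07 -0.14  2.24 -0.    1.04  0.03] F [-0.1 -0.1  0.4] w 76.7 ff 0.0
shift [ 0.1 -6.2 -2.2] turn -0.0
```

```bash
python3 -m inch '[[[0,-6.2,-2],[0,0,0],0.9],[[0,0,0],[0,0,0],0.9],[[0,0,0],[0,0,0],0.3],[[0,0,0],[0,0,0],0.3],[[0,0,0],[0,0,0],0.3]]' 40
python3 -m inch '[[[0,0,0],[0,0,0],0.3],[[0,0,0],[0,0,0],0.3],[[0,0,0],[0,0,0],0.3],[[0,0,0],[0,0,0],0.3],[[0,0,0],[0,0,0],0.3]]' 40
python3 w.py 448.2 15.2 48 -5.8
python3 -m inch '[[[0,0,20],[0,0,0],0.3],[[0,0,35],[0,0,0],0.3],[[0,0,35],[0,0,0],0.3],[[0,0,20],[0,0,0],0.3],[[-5,36,0],[0,0,0],0.3]]' 40
python3 -m inch '[[[-5,36,0],[0,0,0],0.3],[[-5,36,0],[0,0,0],0.3],[[-5,36,0],[0,0,0],0.3],[[-5,36,0],[0,0,0],0.3],[[-5,36,0],[0,0,0],0.3]]' 40
python3 -m inch '[[[-5,36,0],[0,0,0],0.3],[[-5,36,0],[0,0,0],0.3],[[-5,36,0],[0,0,0],0.3],[[0,0,0],[0,0,0],0.3],[[0,0,0],[0,0,0],0.3]]' 40
python3 w.py 401.2 345.5 80 -5.8
```

```text
time_s: 37.58
position: [0.4476, 0.0149, 0.0474]
tool_rot: [0.742, 0.67, 0.0, 0.001]
force: [-0.7, -1.1, 3.5]
width: 0.0515
finger_force: 42.2
time_s: 38.0
position: [0.4476, 0.0149, 0.0474]
tool_rot: [0.742, 0.67, 0.0, 0.001]
force: [-1.5, -1.7, 6.2]
width: 0.0514
finger_force: 42.4
t 38.0 P [447.6  14.9  47.4] yaw -5.8 tilt 0.08 q [-0.09 -0.14  2.24 -0.    1.04  0.02] F [-1.5 -1.7  6.2] w 51.4 ff 42.4
shift [0.6 0.3 0.6] turn 0.0
time_s: 38.42
position: [0.4459, 0.048, 0.1622]
tool_rot: [0.744, 0.668, 0.003, 0.004]
force: [1.0, 0.1, -1.3]
width: 0.0517
finger_force: 42.5
time_s: 38.83
position: [0.4156, 0.2327, 0.1557]
tool_rot: [0.742, 0.67, -0.001, -0.0]
force: [0.3, 0.4, 0.1]
width: 0.0516
finger_force: 42.5
time_s: 39.25
position: [0.4007, 0.3404, 0.1554]
tool_rot: [0.741, 0.672, -0.001, -0.0]
force: [0.1, -1.3, -1.2]
width: 0.0511
finger_force: 42.5
t 39.25 P [400.7 340.4 155.4] yaw -5.6 tilt 0.13 q [ 0.6  -0.09  2.    0.    1.24  0.7 ] F [ 0.1 -1.3 -1.2] w 51.1 ff 42.5
shift [  0.5   5.1 -75.4] turn -0.2
```

```bash
python3 -m inch '[[[0,0,-20],[0,0,0],0.3],[[0,0,-20],[0,0,0],0.3],[[0,0,0],[0,0,0],0.3],[[0,0,0],[0,0,0],0.3],[[0,0,0],[0,0,0],0.3]]' 40
python3 w.py 401.2 345.5 65 -5.8
```

```text
time_s: 39.67
position: [0.4023, 0.3386, 0.1171]
tool_rot: [0.742, 0.67, 0.0, 0.0]
force: [-0.5, -0.1, -0.0]
width: 0.0514
finger_force: 42.5
t 39.67 P [402.3 338.6 117.1] yaw -5.9 tilt 0.02 q [ 0.6  -0.05  2.03 -0.    1.16  0.7 ] F [-0.5 -0.1 -0. ] w 51.4 ff 42.5
shift [ -1.1   6.9 -52.1] turn 0.1
```

```bash
python3 -m inch '[[[-1,7,0],[0,0,0],0.3],[[0,0,0],[0,0,0],0.3],[[0,0,-15],[0,0,0],0.3],[[0,0,-15],[0,0,0],0.3],[[0,0,-15],[0,0,0],0.3]]' 40
python3 -m inch '[[[0,0,-9],[0,0,0],0.3],[[0,0,-4],[0,0,0],0.3],[[0,0,0],[0,0,0],0.3],[[0,0,0],[0,0,0],0.3],[[0,0,0],[0,0,0],0.3]]' 40
python3 w.py 401.2 345.5 55.4 -5.8
```

```text
time_s: 40.08
position: [0.4018, 0.347, 0.0726]
tool_rot: [0.742, 0.67, 0.002, 0.0]
force: [0.2, 0.1, -1.5]
width: 0.0511
finger_force: 42.5
time_s: 40.5
position: [0.4017, 0.3467, 0.0598]
tool_rot: [0.742, 0.67, 0.001, 0.0]
force: [-0.2, -0.1, -0.7]
width: 0.0514
finger_force: 42.5
t 40.5 P [401.7 346.7  59.8] yaw -5.8 tilt 0.11 q [0.61 0.03 2.05 0.   1.05 0.71] F [-0.2 -0.1 -0.7] w 51.4 ff 42.5
shift [-0.5 -1.2 -4.4] turn 0.0
```

```bash
python3 -m inch '[[[0,-1,-2],[0,0,0],0.3],[[0,0,-2],[0,0,0],0.3],[[0,0,-1],[0,0,0],0.3],[[0,0,0],[0,0,0],0.3],[[0,0,0],[0,0,0],0.3]]' 40
python3 w.py 401.2 345.5 55.4 -5.8
```

```text
time_s: 40.92
position: [0.4016, 0.3455, 0.0554]
tool_rot: [0.742, 0.67, 0.001, 0.0]
force: [-3.1, -2.7, 7.5]
width: 0.0514
finger_force: 43.3
t 40.92 P [401.6 345.5  55.4] yaw -5.8 tilt 0.06 q [ 0.61  0.04  2.06 -0.    1.04  0.71] F [-3.1 -2.7  7.5] w 51.4 ff 43.3
shift [-0.4 -0.  -0. ] turn 0.0
```

```bash
python3 -m inch '[[[0,0,0],[0,0,0],0.8],[[0,0,0],[0,0,0],0.8],[[0,0,0],[0,0,0],0.8],[[0,0,30],[0,0,0],0.7],[[0,0,40],[0,0,0],0.7]]' 40
python3 -m inch '[[[23,-30,10],[0,0,0],0.7],[[23,-30,0],[0,0,0],0.7],[[23,-30,0],[0,0,0],0.7],[[23,-30,0],[0,0,0],0.7],[[23,-30,0],[0,0,0],0.7]]' 40
python3 -m inch '[[[23,-30,0],[0,0,0],0.7],[[23,-30,0],[0,0,0],0.7],[[23,-30,-20],[0,0,0],0.7],[[0,0,-20],[0,0,0],0.7],[[0,0,0],[0,0,0],0.7]]' 40
python3 -m inch '[[[0,0,0],[0,0,0],0.7],[[0,0,0],[0,0,0],0.7],[[0,0,0],[0,0,0],0.7],[[0,0,0],[0,0,0],0.7],[[0,0,0],[0,0,0],0.7]]' 40
python3 w.py 588.6 102.5 61 -5.8
```

```text
time_s: 41.33
position: [0.3979, 0.343, 0.1195]
tool_rot: [0.742, 0.67, -0.005, -0.001]
force: [1.1, 0.8, -0.2]
width: 0.0597
finger_force: 0.0
time_s: 41.75
position: [0.5167, 0.1937, 0.1337]
tool_rot: [0.742, 0.67, 0.0, 0.0]
force: [0.5, 0.4, 0.3]
width: 0.06
finger_force: 0.0
time_s: 42.17
position: [0.5823, 0.1038, 0.0895]
tool_rot: [0.743, 0.669, -0.003, -0.002]
force: [-1.4, 0.0, -2.1]
width: 0.0598
finger_force: 0.0
time_s: 42.58
position: [0.5847, 0.1067, 0.0954]
tool_rot: [0.742, 0.671, 0.001, 0.001]
force: [0.3, -0.2, -0.3]
width: 0.0597
finger_force: 0.0
t 42.58 P [584.7 106.7  95.4] yaw -5.7 tilt 0.12 q [0.09 0.12 1.89 0.   1.13 0.19] F [ 0.3 -0.2 -0.3] w 59.7 ff 0.0
shift [  3.9  -4.2 -34.4] turn -0.1
```

```bash
python3 -m inch '[[[4,-4,0],[0,0,0],0.7],[[0,0,0],[0,0,0],0.7],[[0,0,-18],[0,0,0],0.7],[[0,0,-16],[0,0,0],0.7],[[0,0,0],[0,0,0],0.7]]' 40
python3 -m inch '[[[0,0,0],[0,0,0],0.7],[[0,0,0],[0,0,0],0.7],[[0,0,0],[0,0,0],0.2],[[0,0,0],[0,0,0],0.2],[[0,0,0],[0,0,0],0.2]]' 40
python3 -m inch '[[[0,0,0],[0,0,0],0.2],[[0,0,0],[0,0,0],0.2],[[0,0,0],[0,0,0],0.2],[[0,0,0],[0,0,0],0.2],[[0,0,0],[0,0,0],0.2]]' 40
python3 w.py 588.6 102.5 61 -5.8
python3 -m inch '[[[0,0,20],[0,0,0],0.2],[[0,0,35],[0,0,0],0.2],[[0,0,35],[0,0,0],0.2],[[0,0,25],[0,0,0],0.2],[[-23,30,0],[0,0,0],0.2]]' 40
python3 -m inch '[[[-23,30,0],[0,0,0],0.2],[[-23,30,0],[0,0,0],0.2],[[-23,30,0],[0,0,0],0.2],[[-23,30,0],[0,0,0],0.2],[[-23,30,0],[0,0,0],0.2]]' 40
python3 -m inch '[[[-23,30,0],[0,0,0],0.2],[[-23,30,0],[0,0,0],0.2],[[0,0,0],[0,0,0],0.2],[[0,0,0],[0,0,0],0.2],[[0,0,0],[0,0,0],0.2]]' 40
python3 w.py 401.6 345.5 140 -5.8
```

```text
time_s: 43.0
position: [0.5859, 0.1016, 0.0567]
tool_rot: [0.742, 0.67, -0.002, -0.002]
force: [-0.7, -0.4, -1.8]
width: 0.06
finger_force: 0.0
time_s: 43.42
position: [0.5896, 0.102, 0.0619]
tool_rot: [0.742, 0.67, 0.001, 0.001]
force: [0.6, -0.7, 3.8]
width: 0.0374
finger_force: 40.5
time_s: 43.83
position: [0.5896, 0.102, 0.0618]
tool_rot: [0.742, 0.67, 0.001, 0.001]
force: [-0.8, 0.4, 5.6]
width: 0.0377
finger_force: 40.7
t 43.83 P [589.6 102.   61.8] yaw -5.8 tilt 0.17 q [0.08 0.17 1.9  0.   1.07 0.18] F [-0.8  0.4  5.6] w 37.7 ff 40.7
shift [-1.   0.5 -0.8] turn 0.0
time_s: 44.25
position: [0.5714, 0.1293, 0.1828]
tool_rot: [0.744, 0.668, 0.005, 0.005]
force: [0.7, 1.2, 0.5]
width: 0.0371
finger_force: 40.6
time_s: 44.67
position: [0.4486, 0.2828, 0.1745]
tool_rot: [0.742, 0.67, -0.0, -0.0]
force: [0.7, 0.8, -1.3]
width: 0.0374
finger_force: 40.6
time_s: 45.08
position: [0.4041, 0.3416, 0.1746]
tool_rot: [0.742, 0.671, -0.0, 0.0]
force: [-0.2, 0.2, -1.1]
width: 0.0375
finger_force: 40.7
t 45.08 P [404.1 341.6 174.6] yaw -5.8 tilt 0.05 q [ 0.6  -0.1   1.98 -0.    1.27  0.7 ] F [-0.2  0.2 -1.1] w 37.5 ff 40.7
shift [ -2.5   3.9 -34.6] turn -0.0
```

```bash
python3 -m inch '[[[-2.5,4,-15],[0,0,0],0.2],[[0,0,-15],[0,0,0],0.2],[[0,0,0],[0,0,0],0.2],[[0,0,0],[0,0,0],0.2],[[0,0,0],[0,0,0],0.2]]' 40
python3 w.py 401.6 345.5 80 -5.8
```

```text
time_s: 45.5
position: [0.4027, 0.3453, 0.1456]
tool_rot: [0.743, 0.67, 0.0, 0.0]
force: [0.0, 0.3, -0.7]
width: 0.0377
finger_force: 40.7
t 45.5 P [402.7 345.3 145.6] yaw -5.9 tilt 0.03 q [ 0.61 -0.07  2.   -0.    1.21  0.71] F [ 0.   0.3 -0.7] w 37.7 ff 40.7
shift [ -1.1   0.2 -65.6] turn 0.1
```

```bash
python3 -m inch '[[[-1,0,-15],[0,0,0],0.2],[[0,0,-15],[0,0,0],0.2],[[0,0,-15],[0,0,0],0.2],[[0,0,-10],[0,0,0],0.2],[[0,0,-6],[0,0,0],0.2]]' 40
python3 -m inch '[[[0,0,-2],[0,0,0],0.2],[[0,0,0],[0,0,0],0.2],[[0,0,0],[0,0,0],0.2],[[0,0,0],[0,0,0],0.2],[[0,0,0],[0,0,0],0.2]]' 40
python3 w.py 401.6 345.5 73.8 -5.8
```

```text
time_s: 45.92
position: [0.401, 0.3455, 0.0836]
tool_rot: [0.742, 0.67, -0.0, -0.0]
force: [-0.6, -0.6, -1.1]
width: 0.0376
finger_force: 40.7
time_s: 46.33
position: [0.4014, 0.3463, 0.083]
tool_rot: [0.742, 0.67, 0.001, 0.0]
force: [-0.3, 0.1, -1.3]
width: 0.0374
finger_force: 40.7
t 46.33 P [401.4 346.3  83. ] yaw -5.8 tilt 0.09 q [ 0.61  0.    2.04 -0.    1.1   0.71] F [-0.3  0.1 -1.3] w 37.4 ff 40.7
shift [ 0.2 -0.8 -9.2] turn 0.0
```

```bash
python3 -m inch '[[[0,-0.8,-4],[0,0,0],0.2],[[0,0,-3],[0,0,0],0.2],[[0,0,-2],[0,0,0],0.2],[[0,0,-0.5],[0,0,0],0.2],[[0,0,0],[0,0,0],0.2]]' 40
python3 w.py 401.6 345.5 73.8 -5.8
python3 -m inch '[[[0,0,0],[0,0,0],0.2],[[0,0,0],[0,0,0],0.2],[[0,0,0],[0,0,0],0.2],[[0,0,0],[0,0,0],0.2],[[0,0,0],[0,0,0],0.2]]' 40
python3 w.py 401.6 345.5 73.8 -5.8
```

```text
time_s: 46.75
position: [0.401, 0.3454, 0.0739]
tool_rot: [0.742, 0.67, 0.0, -0.0]
force: [-1.9, -0.9, 7.8]
width: 0.0372
finger_force: 41.5
t 46.75 P [401.  345.4  73.9] yaw -5.8 tilt 0.02 q [0.61 0.01 2.05 0.   1.08 0.71] F [-1.9 -0.9  7.8] w 37.2 ff 41.5
shift [ 0.6  0.1 -0.1] turn 0.0
time_s: 47.17
position: [0.401, 0.3454, 0.0739]
tool_rot: [0.742, 0.67, 0.0, -0.0]
force: [-3.2, -2.0, 7.1]
width: 0.0376
finger_force: 41.5
t 47.17 P [401.  345.4  73.9] yaw -5.8 tilt 0.02 q [0.61 0.01 2.05 0.   1.08 0.71] F [-3.2 -2.   7.1] w 37.6 ff 41.5
shift [ 0.6  0.1 -0.1] turn 0.0
```

```bash
python3 -m inch '[[[0,0,0],[0,0,0],0.6],[[0,0,0],[0,0,0],0.6],[[0,0,0],[0,0,0],0.6],[[0,0,30],[0,0,0],0.6],[[0,0,40],[0,0,0],0.6]]' 40
python3 -m inch '[[[30,-30,10],[0,0,0],0.6],[[30,-30,0],[0,0,0],0.6],[[30,-30,0],[0,0,0],0.6],[[30,-30,0],[0,0,0],0.6],[[30,-30,0],[0,0,0],0.6]]' 40
python3 -m inch '[[[15,-41,0],[0,0,0],0.6],[[15,-41,0],[0,0,0],0.6],[[0,-41,0],[0,0,0],0.6],[[0,-41,0],[0,0,0],0.6],[[0,0,0],[0,0,0],0.6]]' 40
cat > c5.py <<'E'
from h import *
V=[robot.get_image(n) for n in('top','scene')]
for k,p in enumerate(V):
    for d in sum((robot.trace(p,n) for n in('cup_5','cup_1')),[]):
        w=unproj(p,*d['bbox'][:2],.041)[:2]
        if np.hypot(*(w-[.44,.2]))<.06: print(k,round(d['p'],2),np.round(d['bbox'],1),d['region'].sum(),fit([(p,d['region'])],cup(5),(w[0],w[1],0),False))
a=cv2.resize(V[0]['frame'][205:275,105:205],None,fx=7,fy=7,interpolation=cv2.INTER_CUBIC)
q=proj(V[0],cyl(.028,.082,.082)+[.4388,.2003,0]); 
for u,v in q: cv2.circle(a,(int((u+.5-105)*7),int((v+.5-205)*7)),1,(0,0,255),-1)
cv2.imwrite('pics/c5.png',a)
E
python3 c5.py; python3 w.py
```

```text
time_s: 47.58
position: [0.3979, 0.343, 0.1383]
tool_rot: [0.742, 0.67, -0.005, -0.001]
force: [0.6, 0.4, 0.4]
width: 0.0513
finger_force: 0.0
time_s: 48.0
position: [0.5484, 0.1971, 0.1521]
tool_rot: [0.742, 0.67, 0.0, 0.0]
force: [0.3, 0.9, -0.5]
width: 0.0513
finger_force: 0.0
time_s: 48.42
position: [0.5761, 0.0322, 0.1516]
tool_rot: [0.744, 0.668, -0.001, 0.001]
force: [-0.1, 0.6, 0.1]
width: 0.0515
finger_force: 0.0
1 0.65 [331.9 221.3  16.1  30.8] 294 (array([438.5, 198.9,   0. ]), np.float64(0.004))
1 0.65 [331.9 221.3  16.1  30.8] 294 (array([438.5, 198.9,   0. ]), np.float64(0.004))
t 48.72 P [575.9  39.7 152. ] yaw -5.7 tilt 0.02 q [-0.02  0.03  1.89  0.    1.22  0.08] F [-1.   0.   0.2] w 51.1 ff 0.0
```

View pics/c5.png

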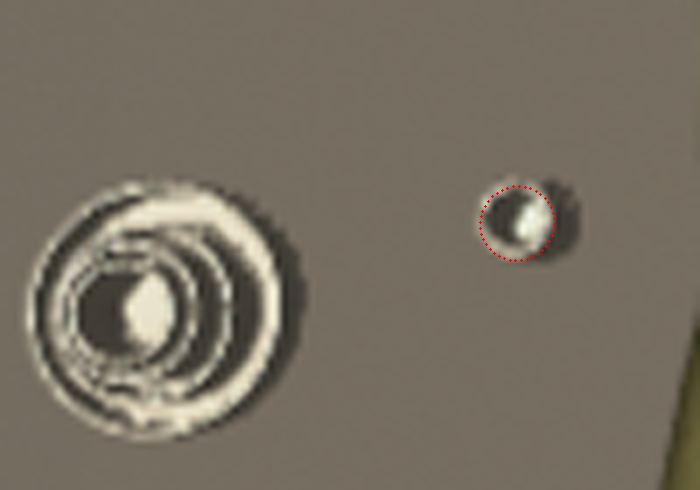

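```bash
python3 -m inch '[[[-27,32,0],[0,0,0],0.55],[[-27,32,0],[0,0,0],0.55],[[-27,32,0],[0,0,0],0.55],[[-27,32,0],[0,0,0],0.55],[[-27,32,0],[0,0,0],0.55]]' 40
python3 -m inch '[[[0,0,-20],[0,0,0],0.55],[[0,0,-20],[0,0,0],0.55],[[0,0,-10],[0,0,0],0.55],[[0,0,0],[0,0,0],0.55],[[0,0,0],[0,0,0],0.55]]' 40
python3 w.py 439.5 200.2 72 -5.8
```

```text
time_s: 49.13
position: [0.4398, 0.1998, 0.1522]
tool_rot: [0.742, 0.671, 0.0, -0.0]
force: [0.1, 1.5, -0.1]
width: 0.0468
finger_force: 0.0
time_s: 49.55
position: [0.4412, 0.1978, 0.1018]
tool_rot: [0.742, 0.671, -0.001, -0.0]
force: [1.3, -0.3, 0.1]
width: 0.0467
finger_force: 0.0
t 49.55 P [441.2 197.8 101.8] yaw -5.8 tilt 0.08 q [ 0.31 -0.13  2.13  0.    1.14  0.41] F [ 1.3 -0.3  0.1] w 46.7 ff 0.0
shift [ -1.7   2.4 -29.8] turn -0.0
```

```bash
python3 -m inch '[[[-1.5,2.3,0],[0,0,0],0.55],[[0,0,-15],[0,0,0],0.55],[[0,0,-15],[0,0,0],0.55],[[0,0,0],[0,0,0],0.55],[[0,0,0],[0,0,0],0.55]]' 40
python3 -m inch '[[[0,0,0],[0,0,0],0.1],[[0,0,0],[0,0,0],0.1],[[0,0,0],[0,0,0],0.1],[[0,0,0],[0,0,0],0.1],[[0,0,0],[0,0,0],0.1]]' 40
python3 w.py 439.5 200.2 72 -5.8
python3 -m inch '[[[0,0,20],[0,0,0],0.1],[[0,0,35],[0,0,0],0.1],[[0,0,35],[0,0,0],0.1],[[0,0,25],[0,0,0],0.1],[[0,0,5],[0,0,0],0.1]]' 40
python3 -m inch '[[[-10,36,0],[0,0,0],0.1],[[-10,36,0],[0,0,0],0.1],[[-9,36,0],[0,0,0],0.1],[[-9,36,0],[0,0,0],0.1],[[0,0,0],[0,0,0],0.1]]' 40
python3 -m inch '[[[0,0,0],[0,0,0],0.1],[[0,0,0],[0,0,0],0.1],[[0,0,0],[0,0,0],0.1],[[0,0,0],[0,0,0],0.1],[[0,0,0],[0,0,0],0.1]]' 40
python3 w.py 401 345.4 165 -5.8
```

```text
time_s: 49.97
position: [0.4404, 0.1997, 0.0725]
tool_rot: [0.742, 0.67, -0.0, -0.0]
force: [0.1, -0.2, 0.0]
width: 0.0468
finger_force: 0.0
time_s: 50.38
position: [0.4413, 0.2002, 0.0739]
tool_rot: [0.742, 0.67, 0.001, 0.001]
force: [-0.4, -0.1, 6.4]
width: 0.0255
finger_force: 39.5
t 50.38 P [441.3 200.2  73.9] yaw -5.8 tilt 0.16 q [ 0.32 -0.09  2.15  0.    1.08  0.42] F [-0.4 -0.1  6.4] w 25.5 ff 39.5
shift [-1.8 -0.  -1.9] turn 0.0
time_s: 50.8
position: [0.4429, 0.2007, 0.198]
tool_rot: [0.742, 0.67, 0.004, 0.002]
force: [0.0, 0.6, 0.1]
width: 0.0254
finger_force: 39.7
time_s: 51.22
position: [0.3998, 0.348, 0.1907]
tool_rot: [0.74, 0.672, -0.0, -0.001]
force: [-0.3, -1.5, -0.3]
width: 0.0252
finger_force: 39.7
time_s: 51.63
position: [0.4025, 0.3429, 0.192]
tool_rot: [0.743, 0.67, -0.0, 0.0]
force: [-0.4, 0.5, -1.4]
width: 0.0255
finger_force: 39.7
t 51.63 P [402.5 342.9 192. ] yaw -5.9 tilt 0.01 q [ 0.6  -0.12  1.96 -0.    1.3   0.71] F [-0.4  0.5 -1.4] w 25.5 ff 39.7
shift [ -1.5   2.5 -27. ] turn 0.1
```

```bash
python3 -m inch '[[[-1.5,2.5,-12],[0,0,0],0.1],[[0,0,-12],[0,0,0],0.1],[[0,0,0],[0,0,0],0.1],[[0,0,0],[0,0,0],0.1],[[0,0,0],[0,0,0],0.1]]' 40
python3 w.py 401 345.4 90 -5.8
```

```text
time_s: 52.05
position: [0.4005, 0.3461, 0.1676]
tool_rot: [0.742, 0.67, -0.0, -0.0]
force: [-0.7, -0.2, -0.1]
width: 0.0252
finger_force: 39.7
t 52.05 P [400.5 346.1 167.6] yaw -5.8 tilt 0.05 q [ 0.61 -0.09  1.98 -0.    1.26  0.71] F [-0.7 -0.2 -0.1] w 25.2 ff 39.7
shift [  0.5  -0.7 -77.6] turn 0.0
```

```bash
python3 -m inch '[[[0.5,-0.7,-12],[0,0,0],0.1],[[0,0,-8],[0,0,0],0.1],[[0,0,0],[0,0,0],0.1],[[0,0,0],[0,0,0],0.1],[[0,0,0],[0,0,0],0.1]]' 40
python3 -m inch '[[[0,0,-15],[0,0,0],0.1],[[0,0,-15],[0,0,0],0.1],[[0,0,-10],[0,0,0],0.1],[[0,0,-5],[0,0,0],0.1],[[0,0,0],[0,0,0],0.1]]' 40
python3 -m inch '[[[0,0,-4],[0,0,0],0.1],[[0,0,-3],[0,0,0],0.1],[[0,0,0],[0,0,0],0.1],[[0,0,0],[0,0,0],0.1],[[0,0,0],[0,0,0],0.1]]' 40
python3 w.py 401 345.4 90 -5.8
```

```text
time_s: 52.47
position: [0.4011, 0.3456, 0.148]
tool_rot: [0.742, 0.67, -0.0, -0.0]
force: [0.4, 0.4, -0.4]
width: 0.0253
finger_force: 39.7
time_s: 52.88
position: [0.4004, 0.3451, 0.1018]
tool_rot: [0.742, 0.67, -0.001, -0.0]
force: [-0.2, 1.3, -0.7]
width: 0.0254
finger_force: 39.7
time_s: 53.3
position: [0.4014, 0.3458, 0.0966]
tool_rot: [0.742, 0.67, 0.0, 0.0]
force: [1.0, -0.9, -0.1]
width: 0.0253
finger_force: 39.7
t 53.3 P [401.4 345.8  96.6] yaw -5.8 tilt 0.05 q [ 0.61 -0.02  2.03  0.    1.12  0.71] F [ 1.  -0.9 -0.1] w 25.3 ff 39.7
shift [-0.4 -0.4 -6.6] turn 0.0
```

```bash
python3 -m inch '[[[0,0,-3],[0,0,0],0.1],[[0,0,-2],[0,0,0],0.1],[[0,0,-1],[0,0,0],0.1],[[0,0,-1],[0,0,0],0.1],[[0,0,0],[0,0,0],0.1]]' 40
python3 w.py 401 345.4 90 -5.8
python3 -m inch '[[[0,0,-0.5],[0,0,0],0.1],[[0,0,0],[0,0,0],0.1],[[0,0,0],[0,0,0],0.1],[[0,0,0],[0,0,0],0.1],[[0,0,0],[0,0,0],0.1]]' 40
```

```text
time_s: 53.72
position: [0.4013, 0.346, 0.09]
tool_rot: [0.742, 0.67, 0.0, -0.0]
force: [-1.3, -0.3, 4.3]
width: 0.0249
finger_force: 40.2
t 53.72 P [401.3 346.   90. ] yaw -5.8 tilt 0.04 q [ 0.61 -0.01  2.04  0.    1.11  0.71] F [-1.3 -0.3  4.3] w 24.9 ff 40.2
shift [-0.3 -0.6  0. ] turn 0.0
time_s: 54.13
position: [0.4014, 0.3462, 0.0899]
tool_rot: [0.742, 0.67, 0.0, -0.0]
force: [-1.9, -0.9, 6.6]
width: 0.0255
finger_force: 40.4
```

Seated. Release, retreat and check everything.

```bash
python3 -m inch '[[[0,0,0],[0,0,0],0.5],[[0,0,0],[0,0,0],0.5],[[0,0,0],[0,0,0],0.5],[[0,0,30],[0,0,0],0.5],[[0,0,40],[0,0,0],0.5]]' 40
python3 -m inch '[[[35,-25,20],[0,0,0],0.5],[[35,-35,0],[0,0,0],0.5],[[35,-35,0],[0,0,0],0.5],[[30,-40,0],[0,0,0],0.5],[[0,-40,0],[0,0,0],0.5]]' 40
python3 -m inch '[[[0,-40,0],[0,0,0],0.5],[[0,-20,0],[0,0,0],0.5],[[0,0,0],[0,0,0],0.5],[[0,0,0],[0,0,0],0.5],[[0,0,0],[0,0,0],0.5]]' 40
python3 - <<'E'
from h import *
from rect import rectify
p=robot.get_image('top'); s=robot.get_image('scene')
rectify(p,(.5959,-.1658,np.radians(11.2)),.032,'pics/r2.png',sc=4,hx=60,hy=99)
a=cv2.imread('pics/r2.png'); a=cv2.resize(a,(560,int(a.shape[0]*560/a.shape[1])))
n=cv2.resize(p['frame'][215:275,105:165],None,fx=4,fy=4,interpolation=cv2.INTER_CUBIC)
b=cv2.resize(s['frame'][100:300,180:420],None,fx=1.25,fy=1.25,interpolation=cv2.INTER_CUBIC)
c=cv2.resize(s['frame'][150:215,170:260],None,fx=2.75,fy=2.75,interpolation=cv2.INTER_CUBIC)
W=np.zeros((600,800,3),np.uint8); W[:a.shape[0],:560]=a; W[:240,560:]=n; W[345:595,:300]=b; W[345:345+c.shape[0],305:305+c.shape[1]]=c; cv2.imwrite('pics/fin.png',W)
E
python3 w.py
```

```text
time_s: 54.55
position: [0.3983, 0.3435, 0.1543]
tool_rot: [0.742, 0.67, -0.005, -0.001]
force: [1.2, 1.0, 1.2]
width: 0.0426
finger_force: 0.0
time_s: 54.97
position: [0.5192, 0.19, 0.1765]
tool_rot: [0.742, 0.67, 0.001, 0.001]
force: [-0.8, -0.4, -0.2]
width: 0.0426
finger_force: 0.0
time_s: 55.38
position: [0.5158, 0.1318, 0.176]
tool_rot: [0.742, 0.67, 0.0, -0.0]
force: [1.0, -0.3, 0.8]
width: 0.0426
finger_force: 0.0
t 55.48 P [515.7 132.4 176.1] yaw -5.7 tilt 0.01 q [ 0.15 -0.1   1.97  0.    1.27  0.25] F [-0.1  0.7 -0.3] w 42.8 ff 0.0
```

View pics/fin.png

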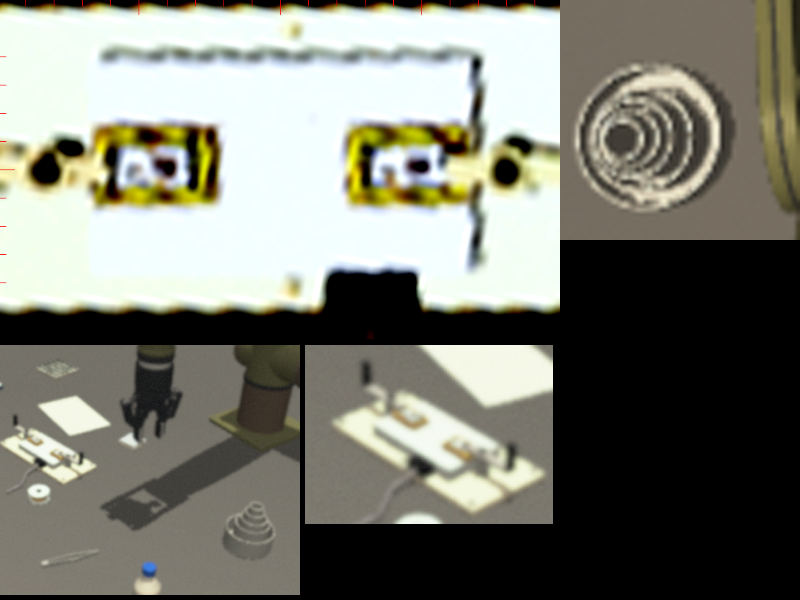

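```bash
python3 -c "
from plant import robot
print(robot.sign_off())"
```

```text
the job is handed in; nothing more can be done
None
```

I seated both packages and shut both clamps, nested all five cups in one stack on the bench, left the spool, bottle, chip box and tweezers alone, and handed the job in at about 55 s; no verdict came back.

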